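# Stack the drained slide tray and its cover on the bench tray by their keyed corners

## Task

The stained slides have drained. Lift the slide tray off its sloping drain stand and stack it on the tray standing level on the bench, cut corner over cut corner, so that its foot drops inside all four corner posts and sits fully home; then fetch the cover from the other stand and seat it the same way on top. Set both down gently without tipping the slides out, leave the bench tray standing about where it is, do not disturb the other things on the bench, and let go.

Things in the scene. Friction and masses are not known exactly. Their poses are not given: they have to be found in the camera images.
- base_tray: Grey stacking slide tray, loose and level on the bench, 0.45 kg, turned up to 139 deg either way. Origin: centre of underside; z up, y along its long side. Foot: 96 x 136 mm (x by y), the corner at +x +y cut off at 45 deg (20 mm off each side). The floor with its slides and low walls counts as solid up to z = 12 mm; 114 x 154 mm over the post tops, 73 mm high.
- base_tray_seat (a point): Centre of base_tray's seat, at (0, 0, 58) mm in its frame: what is stacked rests here on the inner shoulders of the four corner posts (three L-shaped, legs 22 mm; one straight across the cut corner). Outside the shoulders, guides rise straight from 58 to 67 mm, 2 mm clear of the foot all round, then flare 4 mm outward to 73 mm. Turned round, a foot cannot enter the cut corner.
- top_tray: The slide tray to stack first: same shape, posts, handle and axes as base_tray, 0.2 to 0.37 kg, three slides in floor pockets (they stay in up to 50 deg of tilt). It rests on stand_a: underside on the 30 deg slope, low long side (-x) against the lip, its z axis square to the slope. Seated, its underside is 58 mm above base_tray's, x and y axes alike.
- top_tray_handle (a point): Middle of top_tray's carrying handle, at (0, 0, 43) mm: a flat bar over the tray along y, 10 mm thick in x, from z = 36 to 50 mm, 126 mm long, on a 20 mm wide upright at each end (y = +-64 mm). Free below it down to 12 mm; fingers fit on both sides of the bar, between the posts. base_tray has the same handle.
- cover: The cover that closes the stack, 0.14 to 0.26 kg, on stand_b, lying on the slope in the same way. No posts: a block foot of the same 96 x 136 mm outline and cut corner (+x +y), 18 mm high, under a 3 mm plate that overhangs it by 6 mm (z = 18 to 21 mm). Origin: centre of underside; z out of the top, y along the long side. Seated, its underside is 58 mm above top_tray's.
- cover_handle (a point): Middle of the cover's handle bar, at (0, 0, 43) mm in its frame: same bar along y, 10 mm thick in x, z = 36 to 50 mm, 126 mm long, free below it down to the plate at 21 mm.
- base_tray_key (a point): Middle of the cut edge of base_tray's underside, at (38, 58, 0) mm in its frame.
- top_tray_key (a point): The same point of top_tray.
- cover_key (a point): The same point of cover.
- stand_a: Steel wire drain stand, fixed, carrying top_tray; on the robot's left or right (varies). Origin on the bench under its middle; pan 136 x 150 mm, 10 mm high. Two wires 84 mm apart rise from its -x to its +x side at 30 deg: top of the slope 52 mm above the bench at the middle, 77 mm at the high end; at the low end a lip stands 16 mm square to the slope.
- stand_b: The same kind of stand, carrying cover, on the other side.
- stain_a: Bystander, loose: brown dropper bottle, 54 mm across, 138 mm tall. Origin at the centre of its underside.
- stain_c: Bystander, fixed to the bench: white screw-cap bottle, 60 mm across, 135 mm tall. Origin at the centre of its underside.
- wash_bottle: Bystander, fixed to the bench: white squeeze bottle with a bent jet, 68x90 mm, 190 mm tall. Origin at the centre of its underside.
- oil_bottle: Bystander, loose: small amber bottle with a black cap, 31 mm across, 68 mm tall. Origin at the centre of its underside.
- objective_case: Bystander, loose: upright round screw case, amber top on a black foot, 38 mm across, 63 mm tall. Origin at the centre of its underside.
- timer: Bystander, loose: bench timer, 52x72x34 mm. Origin at the centre of its underside.
- coverslips: Bystander, loose: small white box of cover slips, 33x33x16 mm. Origin at the centre of its underside.
Mind the look-alikes: they are no part of the job. Leave any yellow look-alike of the base_tray alone.

How it is judged:
On the way:
1. the slide tray is seated on the bench tray, cut corner over cut corner, and let go (horizontal distance between top_tray and base_tray below 0.005 m and horizontal distance between top_tray_key and base_tray_key below 0.008 m and z of top_tray in the frame of base_tray between 0.055 and 0.0605 m and angle between the z axis of top_tray and the z axis of base_tray, either way round below 0.035 rad and contact force between the fingers and top_tray below 0.3 N), for 0.2 s.
At the end, for the whole second after the job is handed in: The slide tray is seated on the bench tray and the cover on the slide tray: each centred within 5 mm, cut corners within 8 mm of one another, undersides 55 to 60.5 mm apart, parallel within 2 degrees; the bench tray level and within 30 mm of where it stood; all at rest and let go (horizontal distance between top_tray and base_tray below 0.005 m and horizontal distance between top_tray_key and base_tray_key below 0.008 m and z of top_tray in the frame of base_tray between 0.055 and 0.0605 m and angle between the z axis of top_tray and the z axis of base_tray, either way round below 0.035 rad and horizontal distance between cover and top_tray below 0.005 m and horizontal distance between cover_key and top_tray_key below 0.008 m and z of cover in the frame of top_tray between 0.055 and 0.0605 m and angle between the z axis of cover and the z axis of top_tray, either way round below 0.035 rad and angle between base_tray's own z axis and vertical below 0.03 rad and distance of base_tray from where it was at the start of the episode below 0.03 m and linear speed of each of top_tray, cover, base_tray below 0.01 m/s); the robot touches nothing.
It fails at once if the slide tray tips past 52 degrees, so that slides fall out (angle between top_tray's own z axis and vertical above 0.91 rad).
It fails at once if the bench tray is tipped over or lifted (angle between base_tray's own z axis and vertical above 0.25 rad or height (world z) of base_tray above 0.03 m).
It fails at once if a tray or the cover is dropped or rammed on to the one below (over 45 N) (contact force between top_tray and base_tray above 45 N or contact force between cover and top_tray above 45 N).
It fails at once if a bystander is pushed more than 25 mm or knocked over (distance of any of stain_a, oil_bottle, objective_case, timer, coverslips from where it was at the start of the episode above 0.025 m or angle between any of stain_a, oil_bottle, objective_case, timer, coverslips's own z axis and vertical above 0.4 rad).
It also fails if it takes over 72 s, if anything falls off the work surface, if the arm or the gripper's body presses on something with over 40 N, if the wrist force passes 120 N, or if a joint passes its speed limit or range.

## Robot

A 7-joint arm with a two-finger parallel gripper is mounted at the origin on a cart in front of the work surface, level with it; the furniture and walls round the work are solid. World frame = base frame: x ahead of the robot, y to its left, z up, the work surface at z = 0. Lengths are in m, angles in rad, forces in N, time in s.
With the tool pointing down it reaches from about 0.425 to 0.875 m from the base axis. Payload 4.7 kg.
Tool frame: the origin (TCP) lies on the mounting face of the last link; the fingertips stand 182 mm ahead of it and the grasp point (between the pads) lies 164 mm ahead of it; x points along the fingers, y is the direction in which the jaws open and shut, and the axes are right-handed (so a half turn about x gives the same grasp; the last joint's range is limited). The gripper opens to 87 mm and grips with 3 to 60 N. Pads are 19 mm wide; open, the fingers measure 117 mm over their backs; the gripper's body (75 mm by 190 mm) begins 51 mm behind the grasp point.
Start: joints at [1.296, 0.321, -0.07, 1.45, 0.023, 1.371, -0.057], TCP at [0.185, -0.623, 0.405] pointing down, gripper open.
Joint ranges: [-2.86, 2.86], [-0.3, 2.09], [-1.38, 1.24], [0.06, 2.45], [-1.56, 4.7], [0.09, 2.05], [-2.69, 2.69]. Speed limits (rad/s): [2.57, 2.57, 3.14, 3.14, 3.14, 3.14, 3.14].

## Interface

Orientations are given as a rotation vector (axis times angle).
In Python, from bench import monitor, get_image, ctrl gives the robot as it stands.
- The arm moves only by the shell command python3 -m creep 'ROWS' [FORCE]. ROWS is JSON, a list of rows, each a list of 7 numbers: the shift along the tool's x, y, z in mm, then the turn, a rotation vector about the tool's x, y, z in rad, then the finger opening in mm, from 0 to 87. A call has 1 to 5 rows; each row shifts and turns the commanded pose from where the row before left it, along the tool's axes as they then stand; what a row does not reach is not made up. A row lasts 1/10 s, in which the tool goes at most 50 mm and 8.59 degrees, less where a joint would pass 70% of its speed; a pose out of reach is approached as far as the arm can. A call is refused whole if a number of a shift passes 50 or a number of a turn 0.15, either way. A call with a gripper value outside its range is refused whole. The fingers move at their own pace and stop on an object; FORCE is the grip in N (left out, the last holds). Time passes only in rows, so rows that do not move let the fingers close. It gives the time, the measured TCP pose, the force and the opening at its end, in the units of the state.
- monitor.get_state(): the state, without advancing time (a new reading comes with each control period).
- get_image(name): name is "scene" or "top" or "wrist"; returns a dict with "img" (400x640x3 uint8, red, green, blue), "mtx" (3x3 intrinsics, pixels), "view" (4x4, takes a point from world to camera coordinates). Camera axes: x right, y up, looking along -z (the intrinsics and any distortion apply to the point x, -y, -z); pixel columns grow to the right and rows downward; lengths in m; the calibration is good to about 2 mm. A picture is of the moment at which its call begins. There is no depth.
- ctrl.close_job(): hands the job in, once; it reports no verdict.
The state is a dict: "time": time; "joint_positions": joint angles; "qd": joint speeds; "joint_torque": joint torques, N m; "position": TCP position; "tool_rot": TCP orientation; "ft_force": force on the tool from outside, world axes, zero at the start; "torque": the same for the moment, N m; "grip_width": opening from 0.0 (shut) to 1.0 (fully open).
Only numpy, scipy, OpenCV 4.12 (cv2) and the standard library are available. Lean on these libraries where they do the work, as an engineer would, in place of code of your own. Each camera call takes 0.05 s, during which the arm holds its last target.

## Working session

There is one attempt and no reset: what is moved stays moved. The work goes in short steps, Python scripts to look and compute and a shell command to move; the robot and the scene stay as the last step left them, time stands still between calls to the robot, and variables do not carry over. Pictures are saved under pics/ and viewed, and the job is handed in when it is done.

```bash
ls; mkdir -p pics
cat > h.py <<'E'
import numpy as np, cv2
from bench import monitor,get_image,ctrl
def save(name,out,scale=1.25):
    d=get_image(name); im=cv2.cvtColor(np.asarray(d['img']),cv2.COLOR_RGB2BGR)
    np.savez('pics/'+out+'.npz',img=im,mtx=d['mtx'],view=d['view'])
    cv2.imwrite('pics/'+out+'.png',cv2.resize(im,None,fx=scale,fy=scale)); return d
E
python3 - <<'E'
from h import *
for n in ['scene','top','wrist']:
    d=save(n,n+'0'); print(n,np.round(d['mtx'],1).tolist(),np.round(d['view'],3).tolist(), [k for k in d])
s=monitor.get_state(); print({k:np.round(v,3).tolist() for k,v in s.items()})
E
```

```text
pics
scene [[381.8, 0.0, 323.5], [0.0, 381.8, 197.4], [0.0, 0.0, 1.0]] [[-0.902, -0.432, -0.019, 0.511], [0.299, -0.656, 0.693, -0.245], [-0.312, 0.619, 0.721, -1.038], [0.0, 0.0, 0.0, 1.0]] ['img', 'mtx', 'view']
top [[438.0, 0.0, 329.7], [0.0, 438.0, 198.0], [0.0, 0.0, 1.0]] [[0.025, -1.0, -0.017, -0.023], [0.993, 0.023, 0.114, -0.557], [-0.114, -0.02, 0.993, -1.373], [0.0, 0.0, 0.0, 1.0]] ['img', 'mtx', 'view']
wrist [[324.3, 0.0, 319.0], [0.0, 324.3, 201.9], [0.0, 0.0, 1.0]] [[0.286, -0.958, -0.002, -0.649], [0.917, 0.274, -0.292, 0.037], [0.28, 0.081, 0.957, -0.39], [0.0, 0.0, 0.0, 1.0]] ['img', 'mtx', 'view']
{'time': 0.15, 'joint_positions': [1.296, 0.322, -0.07, 1.451, 0.023, 1.371, -0.057], 'qd': [0.0, 0.0, 0.001, -0.004, -0.001, 0.0, -0.001], 'joint_torque': [-0.0, -49.18, -0.405, -31.288, -0.064, 0.04, 0.0], 'position': [0.185, -0.623, 0.404], 'tool_rot': [2.067, 0.302, -2.067], 'ft_force': [-0.296, 0.165, 0.068], 'torque': [0.039, 0.021, -0.005], 'grip_width': 1.003}
```

View pics/scene0.png

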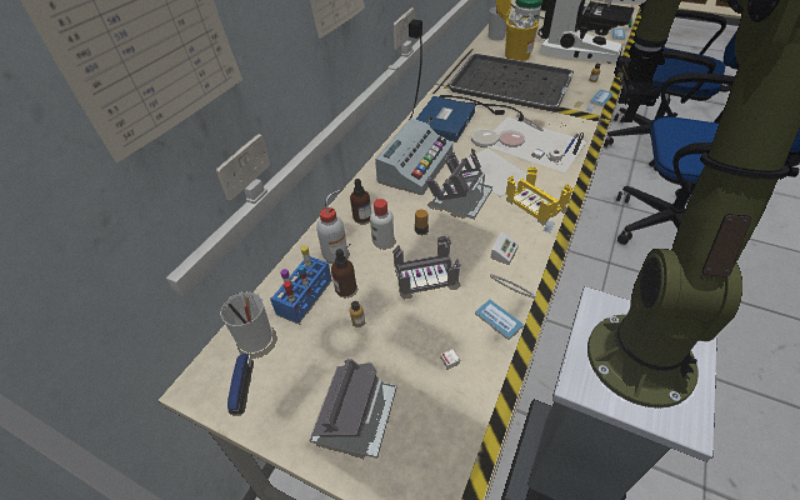

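View pics/top0.png

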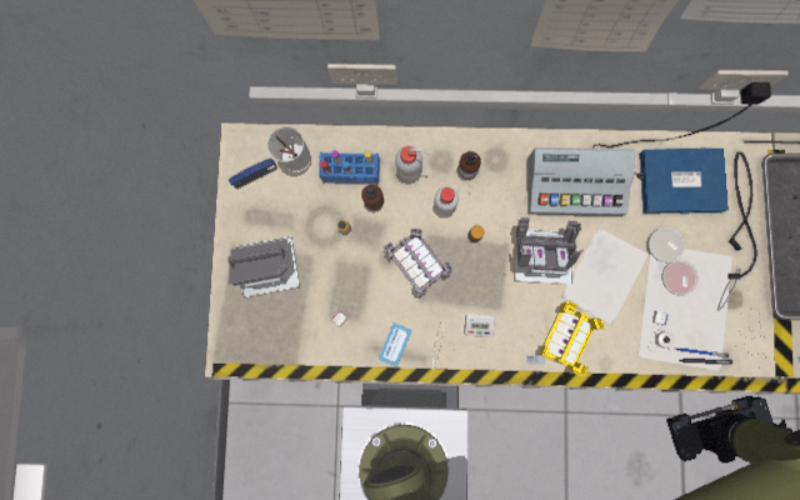

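View pics/wrist0.png

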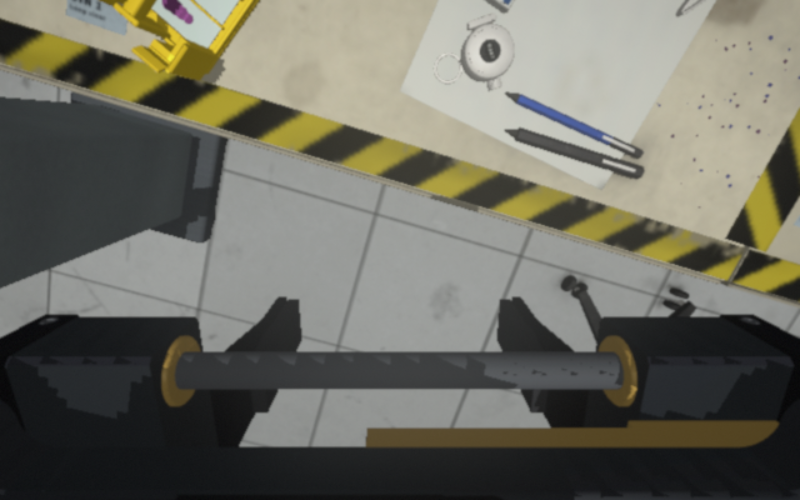

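Run:
```python
import cv2,numpy as np
t=np.load('pics/top0.npz')['img']; s=np.load('pics/scene0.npz')['img']
def crop(im,x,y,w,h,k,n):
    c=cv2.resize(im[y:y+h,x:x+w],None,fx=k,fy=k,interpolation=cv2.INTER_CUBIC)
    cv2.imwrite('pics/'+n,c)
a=t[170:250,295:375];b=t[165:245,400:480];c=t[175:255,170:250]
cv2.imwrite('pics/c_top.png',cv2.resize(np.hstack([c,a,b]),None,fx=3.3,fy=3.3,interpolation=cv2.INTER_CUBIC))
a=s[180:250,300:380];b=s[110:180,335:415];c=s[280:370,240:330]
c=c[5:75]; 
crop(s,300,180,80,70,6,'c_s_base.png');crop(s,330,110,80,70,6,'c_s_top.png');crop(s,240,280,90,90,6,'c_s_cov.png')
A=[cv2.imread('pics/'+n) for n in('c_s_base.png','c_s_top.png')]
cv2.imwrite('pics/c_s.png',cv2.resize(np.hstack(A),(800,350)))
```

```text
(no output)
```

View pics/c_top.png

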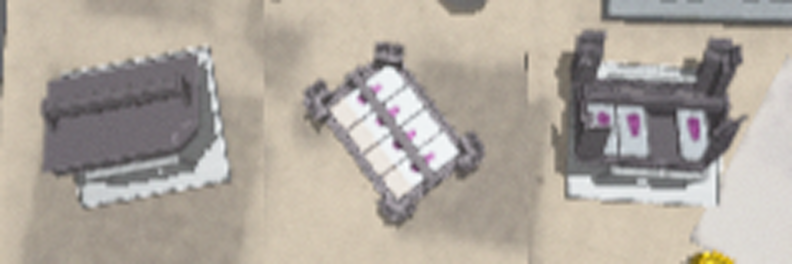

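View pics/c_s.png

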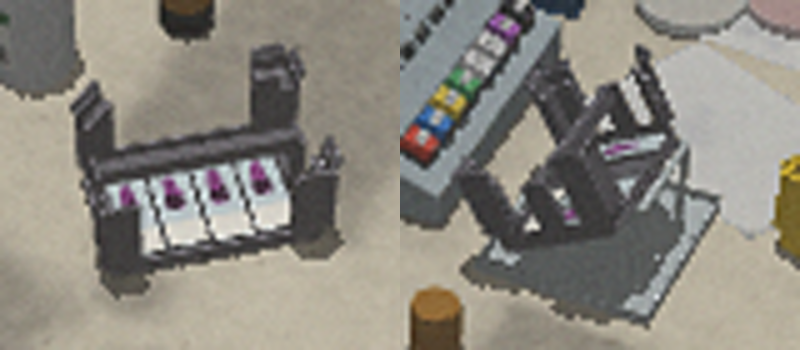

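View pics/c_s_cov.png

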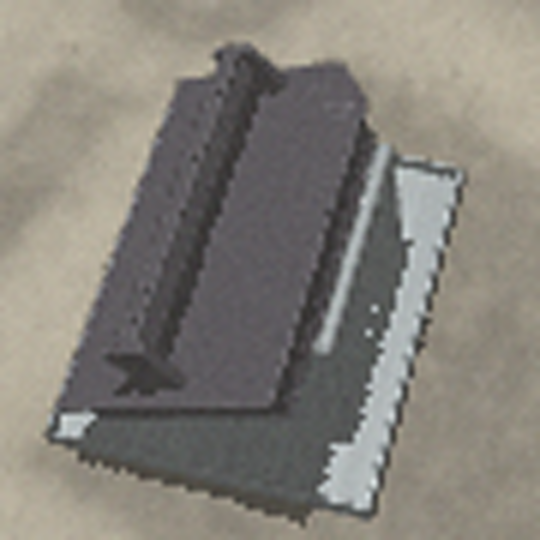

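```bash
cat >> h.py <<'E'
from scipy.spatial.transform import Rotation as Ro
from scipy.optimize import least_squares
def proj(K,V,P):
    P=np.atleast_2d(P); c=P@V[:3,:3].T+V[:3,3]; c=c*[1,-1,-1]; u=c@K.T; return u[:,:2]/u[:,2:]
def ray(K,V,uv):
    d=np.linalg.solve(K,[uv[0],uv[1],1.])*[1,-1,-1]; R=V[:3,:3]; return -R.T@V[:3,3], R.T@d
def atz(K,V,uv,z):
    o,d=ray(K,V,uv); return o+d*(z-o[2])/d[2]
def load(n):
    d=np.load('pics/'+n+'.npz'); return d['img'],d['mtx'],d['view']
def pose():
    s=monitor.get_state(); return np.array(s['position']),Ro.from_rotvec(s['tool_rot']).as_matrix(),s
def down(psi,tilt=None):
    # tool x down, tool y at angle psi in world xy
    y=np.array([np.cos(psi),np.sin(psi),0]); x=np.array([0,0,-1.]); return np.stack([x,y,np.cross(x,y)],1)
def plan(pt,Rt,n,p0=None,R0=None):
    p,R,_=pose(); 
    if p0 is not None: p,R=p0,R0
    w=Ro.from_matrix(R.T@Rt).as_rotvec(); dp=(pt-p)/n*1000
    print('total',np.round((pt-p)*1000,1),'rot',np.round(w,3))
    for i in range(n):
        Ri=R@Ro.from_rotvec(w*i/n).as_matrix(); print(np.round(Ri.T@dp,1).tolist(),np.round(w/n,4).tolist())
def st():
    p,R,s=pose(); print('t',round(s['time'],2),'p',np.round(p*1000,1),'psi',round(np.degrees(np.arctan2(R[1,1],R[0,1])),2),'xax',np.round(R[:,0],3),'F',np.round(s['ft_force'],2),'T',np.round(s['torque'],2),'g',round(s['grip_width'],3),'q',np.round(s['joint_positions'],2))
E
python3 - <<'E'
from h import *
im,K,V=load('top0'); st()
for uv in [(332.6,185.8),(310.8,200.3),(334.7,233),(355.9,216)]: print(np.round(atz(K,V,uv,.073),3))
print('stands')
for uv in [(438,200),(210,212)]: print(np.round(atz(K,V,uv,.08),3))
s=monitor.get_state();p,R,_=pose();print(R.round(3))
im,K,V=load('wrist0');c=-V[:3,:3].T@V[:3,3];print('cam in tool',R.T@(c-p), 'axes',(R.T@V[:3,:3].T).round(3))
E
```

```text
t 0.15 p [ 185.  -622.9  403.9] psi -73.45 xax [-0.     0.001 -1.   ] F [-0.3   0.17  0.07] T [ 0.04  0.02 -0.01] g 1.003 q [ 1.3   0.32 -0.07  1.45  0.02  1.37 -0.06]
[ 0.592 -0.018  0.073]
[0.544 0.048 0.073]
[ 0.445 -0.028  0.073]
[ 0.499 -0.093  0.073]
stands
[ 0.554 -0.344  0.08 ]
[0.5  0.36 0.08]
[[-0.     0.285 -0.959]
 [ 0.001 -0.959 -0.285]
 [-1.    -0.001  0.   ]]
cam in tool [ 0.02116869 -0.00013568 -0.07903035] axes [[ 0.001  0.292 -0.957]
 [ 1.    -0.001  0.   ]
 [-0.001 -0.957 -0.292]]
```

Run:
```python
from h import *
p,R,s=pose(); plan(np.array([.50,-.36,.42]),R,10)
```

```text
total [315.  262.9  16.1] rot [0. 0. 0.]
[-1.6, -16.2, -37.7] [0.0, 0.0, 0.0]
[-1.6, -16.2, -37.7] [0.0, 0.0, 0.0]
[-1.6, -16.2, -37.7] [0.0, 0.0, 0.0]
[-1.6, -16.2, -37.7] [0.0, 0.0, 0.0]
[-1.6, -16.2, -37.7] [0.0, 0.0, 0.0]
[-1.6, -16.2, -37.7] [0.0, 0.0, 0.0]
[-1.6, -16.2, -37.7] [0.0, 0.0, 0.0]
[-1.6, -16.2, -37.7] [0.0, 0.0, 0.0]
[-1.6, -16.2, -37.7] [0.0, 0.0, 0.0]
[-1.6, -16.2, -37.7] [0.0, 0.0, 0.0]
```

```bash
python3 -m creep '[[-2,-16,-38,0,0,0,87],[-2,-16,-38,0,0,0,87],[-2,-16,-38,0,0,0,87],[-2,-16,-38,0,0,0,87],[-2,-16,-38,0,0,0,87]]'
python3 -m creep '[[-2,-16,-38,0,0,0,87],[-2,-16,-38,0,0,0,87],[-2,-16,-38,0,0,0,87],[-2,-16,-38,0,0,0,87],[0,0,0,0,0,0,87]]'
python3 -c "
from h import *
save('wrist','w1');st()"
```

```text
time: 0.65
position: [0.3455, -0.491, 0.4146]
tool_rot: [2.066, 0.301, -2.067]
ft_force: [0.1, -0.3, 0.8]
grip_width: 1.005
time: 1.15
position: [0.4773, -0.3813, 0.4228]
tool_rot: [2.065, 0.315, -2.057]
ft_force: [0.8, 0.6, 0.0]
grip_width: 0.995
t 1.2 p [ 474.7 -384.3  422.6] psi -73.04 xax [ 0.001  0.001 -1.   ] F [-1.25 -0.27 -0.36] T [-0.07  0.05  0.04] g 0.996 q [ 0.88  0.24 -0.29  1.52  0.07  1.39 -0.69]
```

View pics/w1.png

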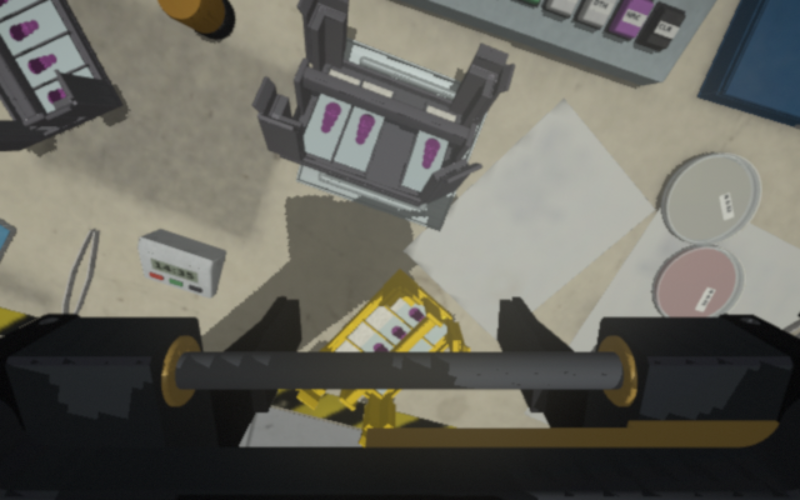

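Run:
```python
from h import *
save('wrist','w1b');st()
p,R,s=pose(); plan(np.array([.50,-.29,.41]),R,3)
```

```text
t 1.25 p [ 472.8 -386.5  422.4] psi -73.28 xax [-0.001  0.    -1.   ] F [-1.32  0.08 -0.47] T [-0.04 -0.01  0.01] g 0.999 q [ 0.88  0.24 -0.29  1.52  0.07  1.39 -0.69]
total [ 27.2  96.5 -12.4] rot [0. 0. 0.]
[4.1, -28.2, -17.9] [0.0, 0.0, 0.0]
[4.1, -28.2, -17.9] [0.0, 0.0, 0.0]
[4.1, -28.2, -17.9] [0.0, 0.0, 0.0]
```

```bash
python3 -m creep '[[4,-28,-18,0,0,0,87],[4,-28,-18,0,0,0,87],[4,-28,-18,0,0,0,87],[0,0,0,0,0,0,87],[0,0,0,0,0,0,87]]'
python3 - <<'E'
from h import *
save('wrist','w2');st()
for n,x,y,w,h in [('w1b',200,0,210,190),('w2',160,0,210,190)]:
    im=load(n)[0]; 
    cv2.imwrite('pics/c_%s.png'%n,cv2.resize(im[y:y+h,x:x+w],None,fx=3,fy=3,interpolation=cv2.INTER_CUBIC))
E
```

```text
time: 1.75
position: [0.499, -0.2925, 0.4106]
tool_rot: [2.065, 0.299, -2.068]
ft_force: [-0.6, -0.5, -0.7]
grip_width: 1.0
t 1.8 p [ 498.6 -293.6  410.7] psi -73.61 xax [-0.001 -0.001 -1.   ] F [ 0.6  -0.35 -0.51] T [-0.06  0.02  0.06] g 0.996 q [ 0.79  0.19 -0.35  1.62  0.07  1.35 -0.85]
```

View pics/c_w1b.png

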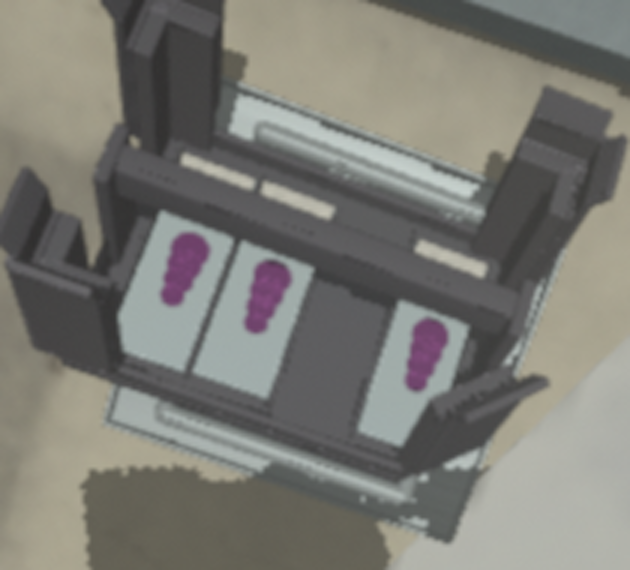

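View pics/w2.png

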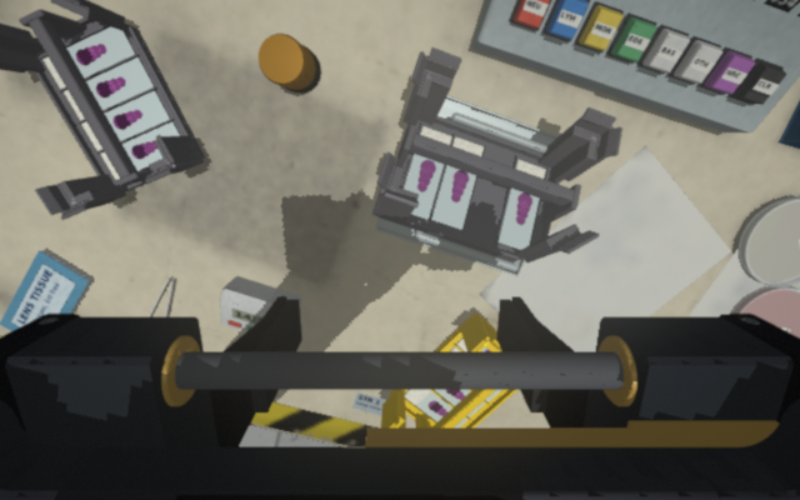

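```bash
cat > m.py <<'E'
from h import *
def box(x0,x1,y0,y1,z0,z1):
    c=[np.array([x,y,z]) for x in(x0,x1) for y in(y0,y1) for z in(z0,z1)]
    return [(c[i],c[j]) for i,j in [(0,1),(0,2),(0,4),(1,3),(1,5),(2,3),(2,6),(3,7),(4,5),(4,6),(5,7),(6,7)]]
def loop(P,z): P=[np.array([x,y,z]) for x,y in P]; return [(P[i],P[(i+1)%len(P)]) for i in range(len(P))]
foot=[(-48,-68),(48,-68),(48,48),(28,68),(-48,68)]
def off(d):
    c=d*(2**.5-1)  # cut offset
    return [(-48-d,-68-d),(48+d,-68-d),(48+d,48+c),(28+c,68+d),(-48-d,68+d)]
bar=box(-5,5,-63,63,36,50)
tray=loop(foot,0)+bar+loop(off(9),73)+loop(off(5),67)
cover=loop(foot,0)+loop(off(6),21)+loop(off(6),18)+bar
def T(v): return Ro.from_rotvec(v[3:]).as_matrix(),np.array(v[:3])
def overlay(n,items,out,crop,k):
    im,K,V=load(n); x,y,w,h=crop
    im=cv2.resize(im[y:y+h,x:x+w],None,fx=k,fy=k,interpolation=cv2.INTER_CUBIC)
    for (R,t),model,col in items:
        for a,b in model:
            u=proj(K,V,np.array([a,b])/1000@R.T+t); u=((u+.5-[x,y])*k-.5)
            cv2.line(im,*[tuple(int(q) for q in p) for p in np.round(u)],col,1,cv2.LINE_AA)
    cv2.imwrite('pics/'+out+'.png',im)
def tilt(az,c=30):
    # tray x axis heading az (horizontal), rising by c deg
    a=np.radians(az);c=np.radians(c); x=np.array([np.cos(a)*np.cos(c),np.sin(a)*np.cos(c),np.sin(c)])
    y=np.array([-np.sin(a),np.cos(a),0]); return np.stack([x,y,np.cross(x,y)],1)
E
python3 - <<'E'
from m import *
R=tilt(180); t=np.array([.575,-.335,.052])
overlay('w2',[((R,t),tray,(0,0,255))],'o1',(290,20,220,200),3.5)
E
```

```text
(no output)
```

View pics/o1.png

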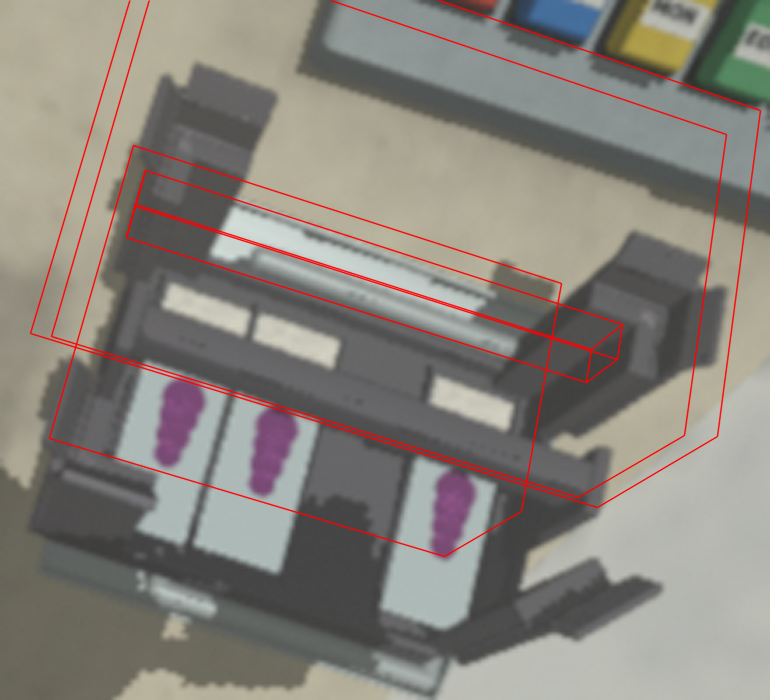

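Run:
```python
from m import *
R=tilt(180); t=np.array([.528,-.335,.052])
overlay('w2',[((R,t),tray,(0,0,255))],'o2',(300,20,200,200),3.9)
overlay('w1b',[((R,t),tray,(0,0,255))],'o3',(200,0,210,190),3.7)
```

```text
(no output)
```

View pics/o2.png

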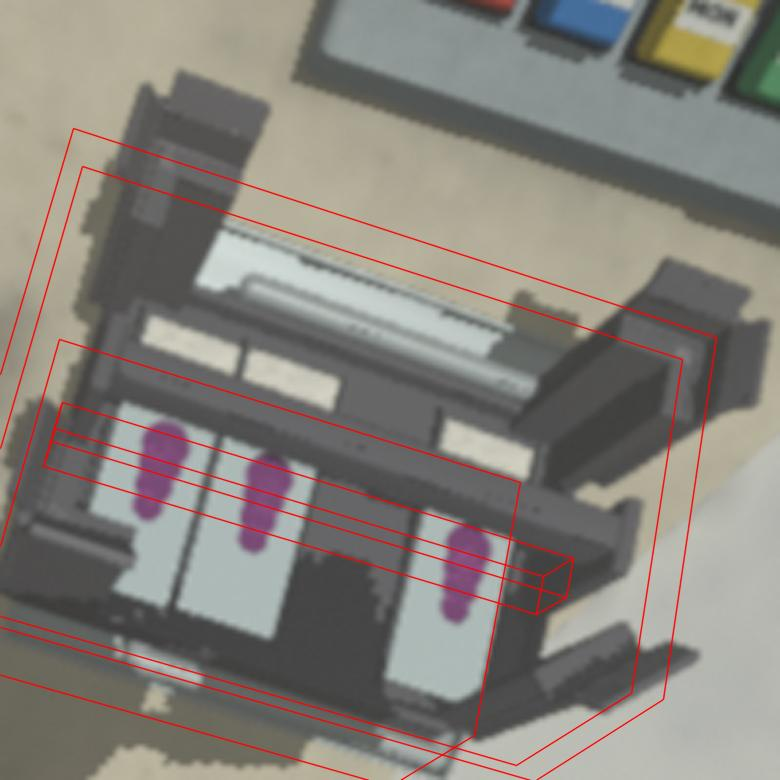

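View pics/o3.png

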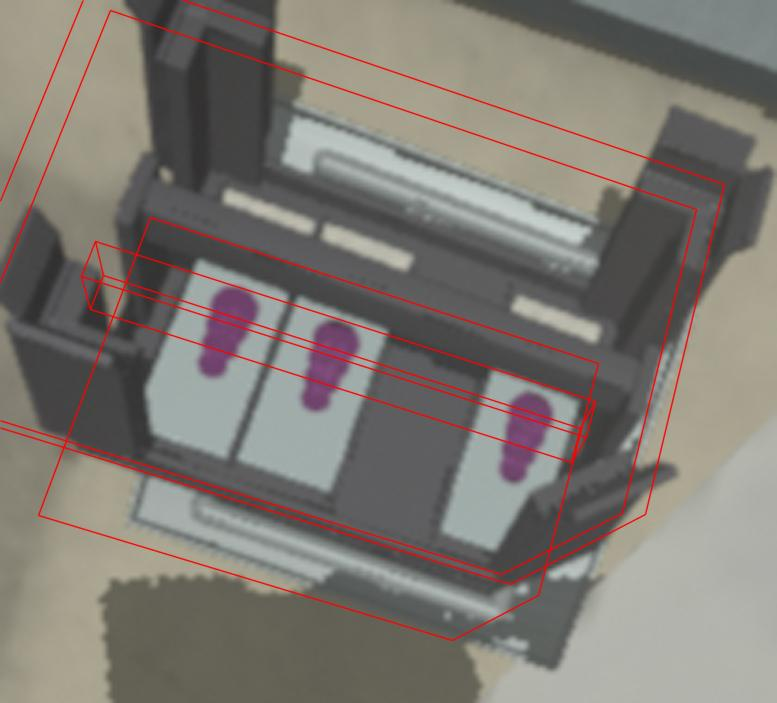

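Run:
```python
from m import *
def cr(n,x,y,w,h,k=8):
    im=load(n)[0][y:y+h,x:x+w]; im=cv2.convertScaleAbs(im,alpha=1.8,beta=-60) if 0 else im
    im=cv2.resize(im,None,fx=k,fy=k,interpolation=cv2.INTER_CUBIC).astype(float)
    return np.clip((im/255)**.6*255,0,255).astype(np.uint8)
cv2.imwrite('pics/e1.png',np.hstack([cr('w1b',225,35,48,60),cr('w1b',345,70,48,60)]))
cv2.imwrite('pics/e2.png',np.hstack([cr('w2',310,90,48,60),cr('w2',430,120,48,60)]))
```

```text
(no output)
```

View pics/e1.png

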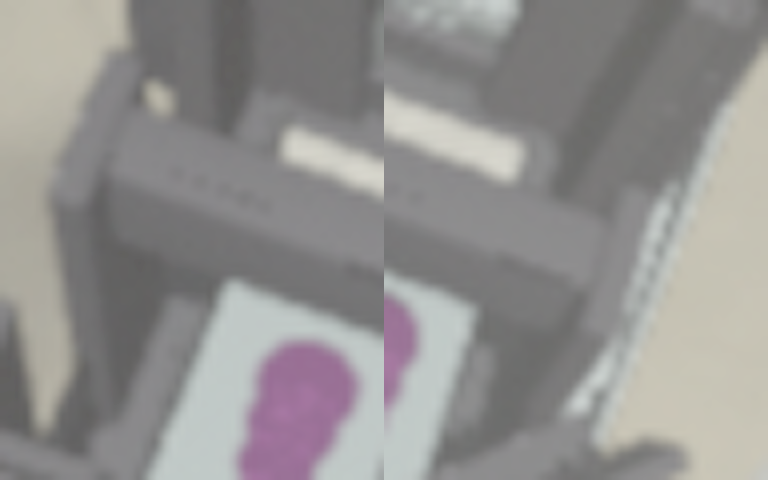

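View pics/e2.png

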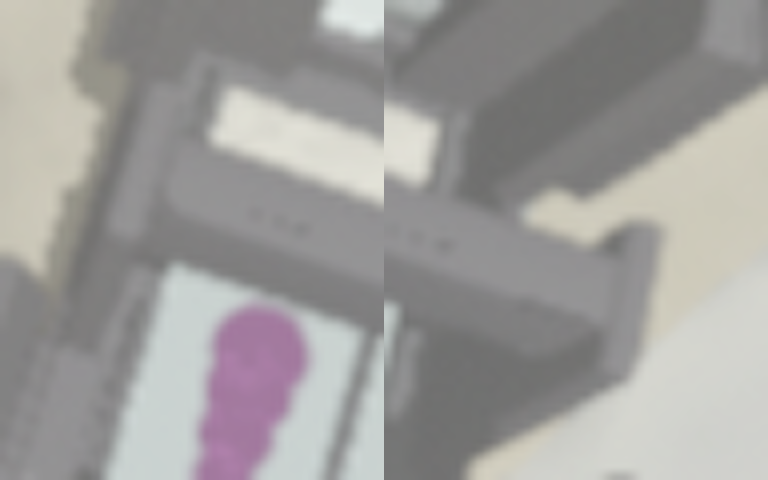

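```bash
cat > fit1.py <<'E'
from m import *
def L(n,ox,oy,x0,k,pts): return [(n,ox+(X-x0+.5)/k-.5,oy+(Y+.5)/k-.5,np.array(P,float),s) for (X,Y,P,s) in pts]
# P = (x, ysign, z); y = ysign*h
obs=L('w1b',225,35,0,8,[(135,108,(-5,-1,50),0),(108,178,(5,-1,50),0),(108,235,(5,-1,36),0),(52,195,(10,-1,50),1),(118,50,(-10,-1,50),1)])
obs+=L('w1b',345,70,384,8,[(615,215,(-5,1,50),0),(580,285,(5,1,50),0),(570,330,(5,1,36),0),(648,190,(-10,1,50),1),(610,335,(10,1,50),1)])
obs+=L('w2',310,90,0,8,[(175,138,(-5,-1,50),0),(160,208,(5,-1,50),0),(148,80,(-10,-1,50),1),(108,232,(10,-1,50),1)])
obs+=L('w2',430,120,384,8,[(618,255,(-5,1,50),0),(605,320,(5,1,50),0),(660,230,(-10,1,50),1),(635,375,(10,1,50),1)])
C={n:load(n)[1:] for n in('w1b','w2')}
def res(v,full=0):
    R=tilt(v[3],v[4]); h=(v[5],v[6]); r=[]
    for n,u,w,P,s in obs:
        Q=np.array([P[0],P[1]*h[s],P[2]])/1000@R.T+v[:3]; r+=list(proj(*C[n],Q)[0]-[u,w])
    return np.array(r)
s=least_squares(res,[.54,-.335,.052,180,30,61,67],x_scale=[.01,.01,.01,1,1,1,1],loss='soft_l1')
print(s.x.round(4)); print(res(s.x).reshape(-1,2).round(1).tolist())
J=s.jac;print('sd',(np.sqrt(np.diag(np.linalg.inv(J.T@J)))*.7).round(4))
R=tilt(s.x[3],s.x[4]);t=s.x[:3]
print('handle',R@[0,0,.043]+t)
np.savez('toppose.npz',R=R,t=t)
overlay('w2',[((R,t),tray,(0,0,255))],'o2',(300,20,200,200),3.9)
overlay('w1b',[((R,t),tray,(0,0,255))],'o3',(200,0,210,190),3.7)
E
python3 fit1.py
```

```text
[ 5.42400e-01 -3.42700e-01  5.04000e-02  1.77878e+02  3.18933e+01
  6.19886e+01  6.61645e+01]
[[0.1, -0.7], [-0.5, -0.4], [0.6, 2.7], [-0.2, 0.4], [-0.4, 0.3], [-0.6, -0.4], [1.2, 0.0], [-2.3, 2.0], [0.8, -0.3], [0.5, 0.0], [0.5, -1.0], [-0.6, -0.1], [0.9, -0.1], [-0.2, 0.2], [0.1, -0.7], [0.0, 0.9], [-0.2, -0.9], [-0.4, 0.3]]
sd [1.4000e-03 2.0000e-04 1.5000e-03 1.5190e-01 1.9049e+00 3.6830e-01
 3.6650e-01]
handle [ 0.56514188 -0.34350393  0.08686593]
```

View pics/o2.png

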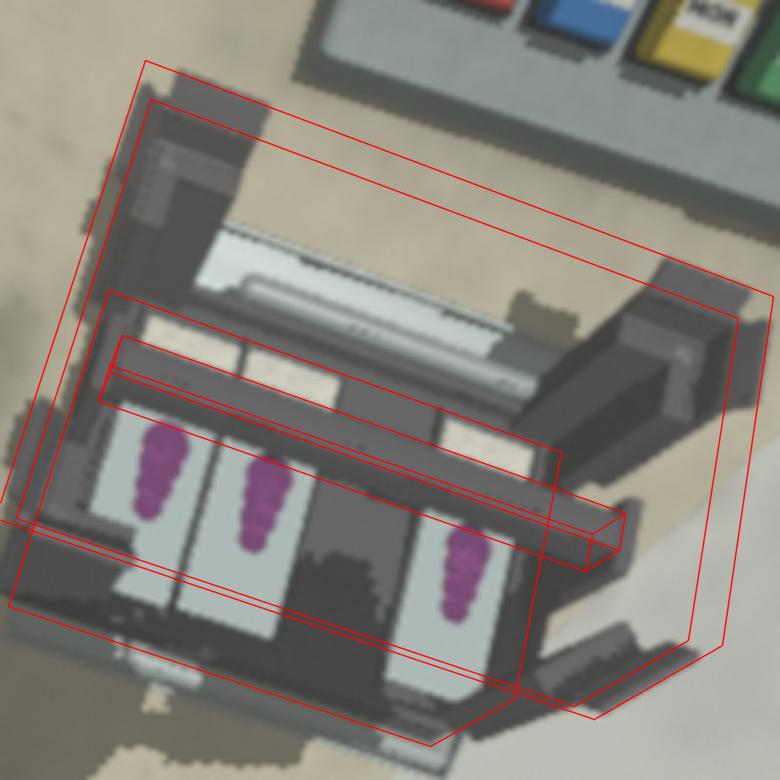

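View pics/o3.png

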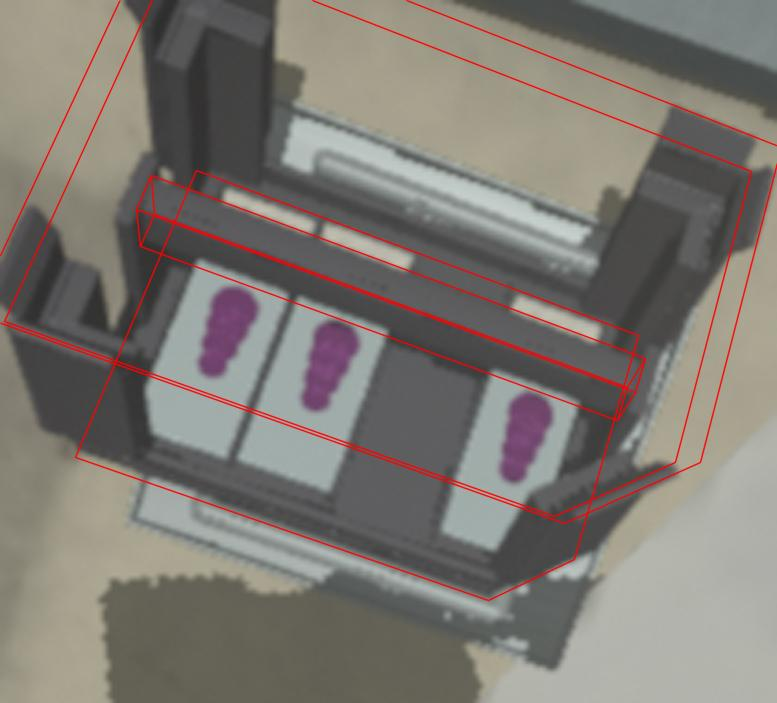

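```bash
sed -i 's/^def res/obs=[o for o in obs if o[3][2]>40]\ndef res/; s/tilt(v\[3\],v\[4\])/tilt(v[3],30+(v[4]-30)*1e-3)/' fit1.py; sed -i 's/^R=tilt(s.x\[3\],s.x\[4\])/R=tilt(s.x[3],30)/' fit1.py
python3 fit1.py
```

```text
[ 5.4060000e-01 -3.4260000e-01  5.1800000e-02  1.7785590e+02
  4.2677513e+03  6.1722000e+01  6.6101500e+01]
[[0.3, -0.4], [-0.3, -0.3], [-0.3, 0.2], [-0.4, 0.7], [-1.0, -0.2], [1.0, -0.0], [0.5, 0.1], [0.5, -0.1], [0.7, -0.6], [-0.4, 0.0], [0.8, 0.3], [-0.1, 0.1], [-0.3, -0.5], [-0.1, 0.9], [-0.5, -0.5], [-0.2, 0.4]]
sd [1.4000000e-03 2.0000000e-04 1.5000000e-03 1.4840000e-01 1.8927353e+03
 3.7170000e-01 3.6040000e-01]
handle [ 0.56206955 -0.34336346  0.0890086 ]
```

View pics/o3.png

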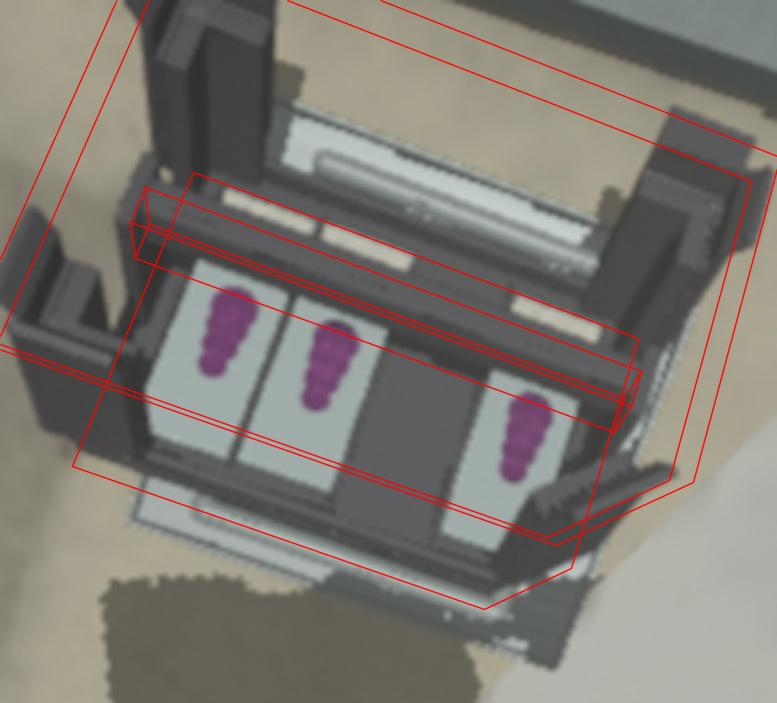

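```bash
sed -i 's/30+(v\[4\]-30)\*1e-3/30/' fit1.py; sed -i 's/^J=.*//' fit1.py
python3 fit1.py
```

```text
[ 5.437000e-01 -3.427000e-01  4.950000e-02  1.778551e+02  3.582780e+01
  6.180220e+01  6.616640e+01]
[[0.3, -0.7], [-0.3, -0.0], [-0.1, 0.8], [-0.4, 0.2], [-0.8, -0.4], [0.9, 0.2], [0.9, -0.3], [0.3, 0.4], [0.7, -0.9], [-0.5, 0.2], [0.9, -0.1], [-0.3, 0.5], [-0.0, -0.6], [-0.3, 1.0], [-0.1, -0.8], [-0.7, 0.6]]
handle [ 0.56521056 -0.34351544  0.08672859]
```

View pics/o3.png

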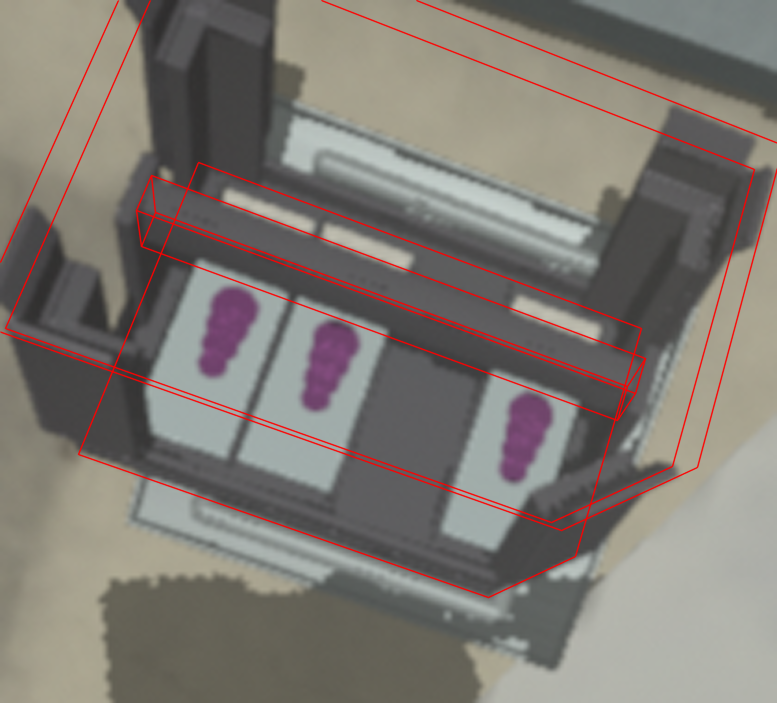

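```bash
python3 -m creep '[[0,-45,-16,0,0,0,87],[0,-45,-16,0,0,0,87],[0,-45,-16,0,0,0,87],[0,-45,-16,0,0,0,87],[0,-32,-12,0,0,0,87]]'
python3 -m creep '[[0,0,30,0,0,0,87],[0,0,30,0,0,0,87],[0,0,0,0,0,0,87],[0,0,0,0,0,0,87]]'
python3 - <<'E'
from h import *
st();save('wrist','w3')
E
```

```text
time: 2.3
position: [0.512, -0.0658, 0.4111]
tool_rot: [2.068, 0.299, -2.066]
ft_force: [0.3, 0.8, 0.9]
grip_width: 1.003
time: 2.7
position: [0.4544, -0.0859, 0.4112]
tool_rot: [2.07, 0.295, -2.067]
ft_force: [0.2, 0.1, 0.7]
grip_width: 0.996
t 2.7 p [454.4 -85.9 411.2] psi -73.7 xax [ 0.001 -0.001 -1.   ] F [0.17 0.14 0.74] T [0.04 0.02 0.03] g 0.996 q [ 0.64 -0.07 -0.48  1.87 -0.03  1.34 -1.12]
```

View pics/w3.png

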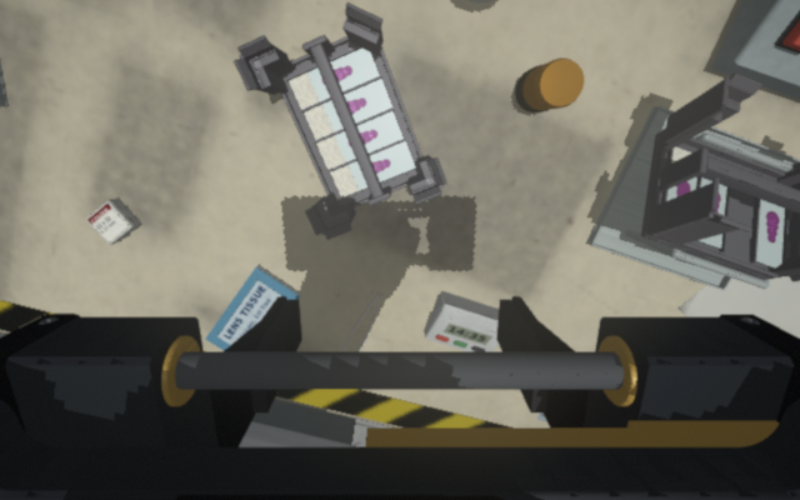

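```bash
python3 -m creep '[[0,-40,-8,0,0,0,87],[0,-40,-8,0,0,0,87],[0,-20,-8,0,0,0,87],[0,0,0,0,0,0,87],[0,0,0,0,0,0,87]]'
python3 - <<'E'
from h import *
st();save('wrist','w4')
a=load('w3')[0][0:200,180:370];b=load('w4')[0][0:200,240:430]
for n,c in(('e3',a),('e4',b)):
    c=cv2.resize(c,None,fx=3,fy=3,interpolation=cv2.INTER_CUBIC)/255.
    cv2.imwrite('pics/%s.png'%n,(c**.6*255).astype(np.uint8))
cv2.imwrite('pics/w4s.png',load('w4')[0])
E
```

```text
time: 3.25
position: [0.4499, 0.0183, 0.4108]
tool_rot: [2.066, 0.301, -2.066]
ft_force: [0.7, -0.3, -0.4]
grip_width: 1.0
t 3.25 p [449.9  18.3 410.8] psi -73.42 xax [ 0. -0. -1.] F [ 0.72 -0.34 -0.44] T [-0.05  0.07 -0.02] g 1.0 q [ 0.54 -0.1  -0.6   1.89 -0.06  1.34 -1.32]
```

View pics/e3.png

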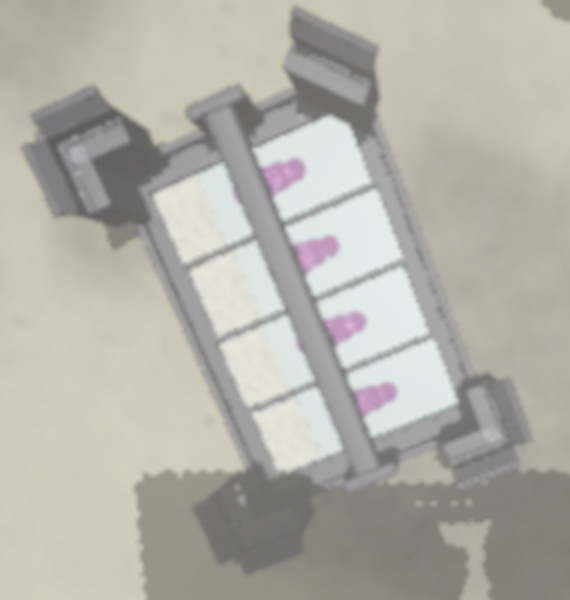

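View pics/w4s.png

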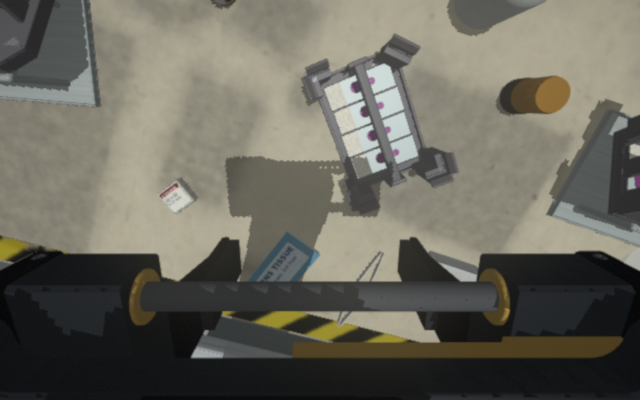

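```bash
cat >> m.py <<'E'
def cr(n,x,y,w=48,h=60,k=8):
    im=cv2.resize(load(n)[0][y:y+h,x:x+w],None,fx=k,fy=k,interpolation=cv2.INTER_CUBIC)/255.
    return (im**.6*255).astype(np.uint8)
E
python3 - <<'E'
from m import *
cv2.imwrite('pics/e3b.png',np.hstack([cr('w3',230,15),cr('w3',280,120)]))
cv2.imwrite('pics/e4b.png',np.hstack([cr('w4',335,40),cr('w4',375,135)]))
E
```

```text
(no output)
```

View pics/e3b.png

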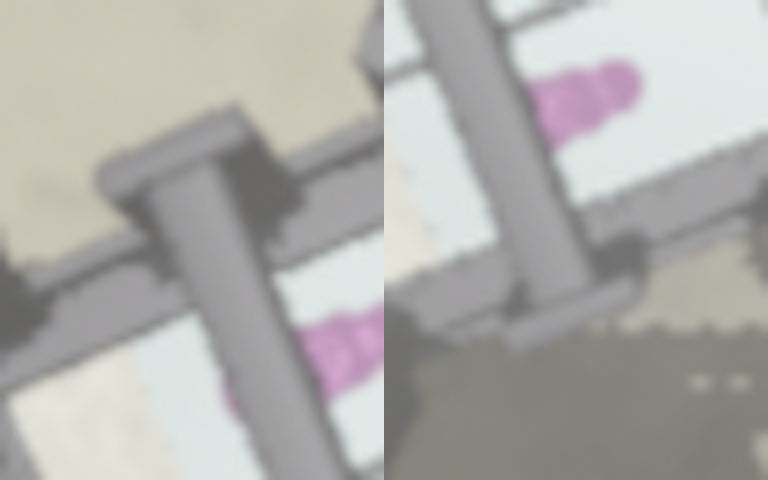

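View pics/e4b.png

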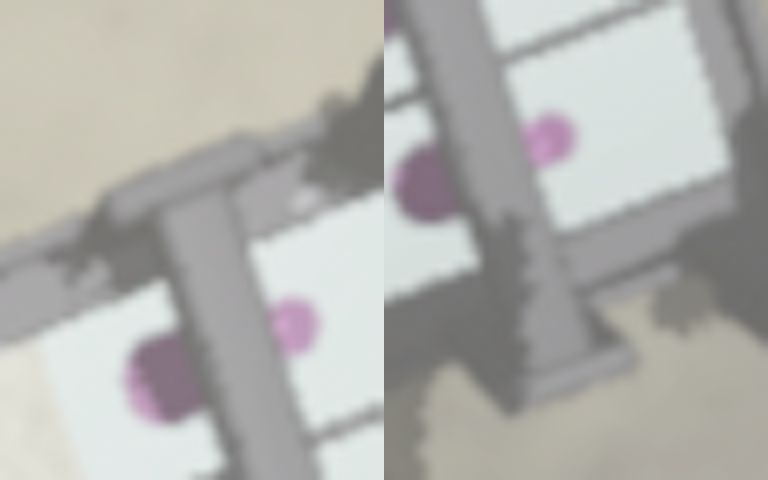

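```bash
cat > fit2.py <<'E'
from m import *
def L(n,ox,oy,x0,k,pts): return [(n,ox+(X-x0+.5)/k-.5,oy+(Y+.5)/k-.5,np.array(P,float)) for (X,Y,P) in pts]
a,b=62,66
obs=L('w3',230,15,0,8,[(152,185,(-5,a,50)),(218,155,(5,a,50)),(98,167,(-10,b,50)),(235,103,(10,b,50))])
obs+=L('w3',280,120,384,8,[(528,308,(-5,-a,50)),(592,280,(5,-a,50)),(518,350,(-10,-b,50)),(640,296,(10,-b,50))])
obs+=L('w4',335,40,0,8,[(160,207,(-5,a,50)),(235,182,(5,a,50)),(105,188,(-10,b,50)),(240,132,(10,b,50))])
obs+=L('w4',375,135,384,8,[(595,345,(5,-a,50)),(515,412,(-10,-b,50)),(635,366,(10,-b,50))])
C={n:load(n)[1:] for n in('w3','w4')}
def res(v):
    R=tilt(v[3],0); r=[]
    for n,u,w,P in obs: r+=list(proj(*C[n],P/1000@R.T+v[:3])[0]-[u,w])
    return np.array(r)
for fz in (0,1):
    f=(lambda v:res(v)) if not fz else (lambda v:res([v[0],v[1],0,v[3]]))
    s=least_squares(f,[.52,-.023,0,-51],x_scale=[.01,.01,.01,1],loss='soft_l1')
    v=s.x.copy(); v[2]*=1-fz
    print(v.round(4)); print(res(v).reshape(-1,2).round(1).tolist())
    if not fz: v0=v
R=tilt(v[3],0);t=v[:3]
np.savez('basepose.npz',R=R,t=t)
overlay('w3',[((R,t),tray,(0,0,255))],'o4',(180,0,190,200),3)
overlay('w4',[((R,t),tray,(0,0,255))],'o5',(280,20,190,200),3)
cv2.imwrite('pics/o45.png',np.hstack([cv2.imread('pics/o%d.png'%i)[:, :400] if 0 else cv2.resize(cv2.imread('pics/o%d.png'%i),(400,421)) for i in(4,5)]))
E
python3 fit2.py
```

```text
[ 5.2270e-01 -2.3700e-02 -2.1000e-03 -5.2143e+01]
[[-0.9, 0.2], [0.4, -0.3], [-0.6, 0.3], [1.3, -0.2], [0.0, 0.0], [0.7, 0.0], [-1.6, -0.1], [0.5, -0.2], [-0.6, 0.5], [-0.3, -0.4], [0.0, 0.7], [2.6, -0.4], [0.0, 0.3], [-2.1, 0.1], [0.6, -0.6]]
[ 5.227e-01 -2.370e-02  0.000e+00 -5.203e+01]
[[-1.4, -0.1], [-0.1, -0.6], [-1.3, -0.0], [0.8, -0.7], [-0.0, 0.3], [0.8, 0.3], [-1.6, 0.3], [0.6, 0.1], [-0.5, 0.3], [-0.2, -0.6], [0.1, 0.6], [2.8, -0.6], [0.6, 0.7], [-1.6, 0.6], [1.2, -0.2]]
```

View pics/o45.png

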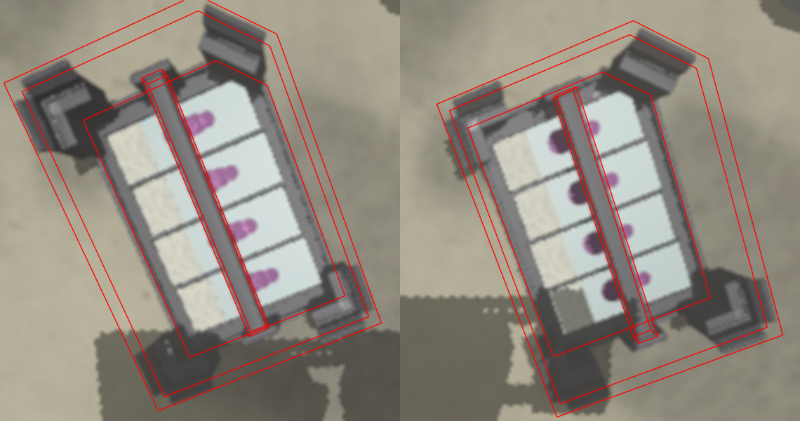

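Run:
```python
from m import *
cv2.imwrite('pics/e5.png',np.hstack([cv2.resize(load('top0')[0][110:180,415:515],None,fx=4,fy=4),cv2.resize(load('w2')[0][0:70,360:460],None,fx=4,fy=4)]))
s=load('scene0')[0][90:190,290:410]; cv2.imwrite('pics/e6.png',cv2.resize(s,None,fx=6,fy=6))
```

```text
(no output)
```

View pics/e5.png

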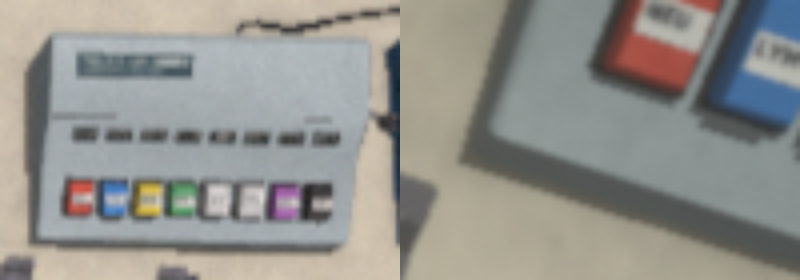

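View pics/e6.png

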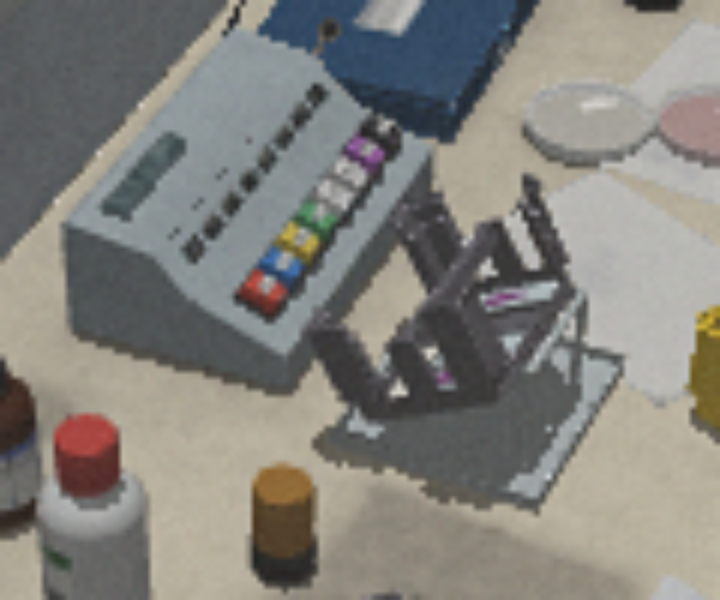

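Run:
```python
from m import *
C={n:load(n)[1:] for n in('w2','scene0','top0')}
def tri(obs):
    s=least_squares(lambda X:np.concatenate([proj(*C[n],X)[0]-p for n,p in obs]),[.65,-.3,.05]); print(s.x.round(3),s.fun.round(1))
tri([('w2',(382.5,33.7)),('scene0',(338,148.5)),('top0',(426,170))])
tri([('scene0',(317,133.5)),('top0',(427.5,139))])
tri([('scene0',(301,128)),('top0',(428.7,119.5))])
d=np.load('toppose.npz');R,t=d['R'],d['t']
for x in(-95,95):
  for y in(-38,38):
    for z in(94,207): print(x,y,z,(R@[x/1e3,y/1e3,z/1e3]+t).round(3))
K,V=C['top0'];print('wash',atz(K,V,(326,130),.12),'stain_c',atz(K,V,(357,160),.13),'stain_a',atz(K,V,(298,157),.13),'brown2',atz(K,V,(376,131),.13))
```

```text
[ 0.654 -0.312  0.038] [ 0.4  0.   0.4 -0.1 -1.3 -0. ]
[ 0.744 -0.313  0.077] [-0.6 -0.1  0.2  0.5]
[ 0.808 -0.316  0.081] [ 0.2  0.  -0.1 -0.2]
-95 -38 94 [ 0.674 -0.31   0.083]
-95 -38 207 [ 0.731 -0.312  0.181]
-95 38 94 [ 0.671 -0.386  0.083]
-95 38 207 [ 0.728 -0.388  0.181]
95 -38 94 [ 0.51  -0.303  0.178]
95 -38 207 [ 0.566 -0.306  0.276]
95 38 94 [ 0.507 -0.379  0.178]
95 38 207 [ 0.564 -0.381  0.276]
wash [0.75675272 0.00535196 0.12      ] stain_c [ 0.66338437 -0.09064613  0.13      ] stain_a [0.66880409 0.0874016  0.13      ] brown2 [ 0.75393982 -0.14657228  0.13      ]
```

```bash
cat >> m.py <<'E'
def tgrasp(R,t,d):
    # TCP pose for grasping handle along -z of object, standing back d m
    tx,ty,tz=R.T; return t+R@[0,0,.043]+(.164+d)*tz, np.stack([-tz,-tx,ty],1)
E
python3 - <<'E'
from m import *
d=np.load('toppose.npz');R,t=d['R'],d['t']+[0,0,.001]
np.savez('toppose.npz',R=R,t=t)
p,Rt=tgrasp(R,t,.12); print(p); plan(p,Rt,12)
E
```

```text
[ 0.70711107 -0.34883012  0.3336798 ]
total [ 257.3 -366.4  -77. ] rot [-1.216 -0.326 -0.453]
[6.4, 35.4, -11.9] [-0.1013, -0.0271, -0.0378]
[4.8, 36.6, -8.4] [-0.1013, -0.0271, -0.0378]
[3.2, 37.4, -4.8] [-0.1013, -0.0271, -0.0378]
[1.7, 37.8, -1.0] [-0.1013, -0.0271, -0.0378]
[0.3, 37.8, 2.8] [-0.1013, -0.0271, -0.0378]
[-1.0, 37.3, 6.6] [-0.1013, -0.0271, -0.0378]
[-2.2, 36.3, 10.4] [-0.1013, -0.0271, -0.0378]
[-3.2, 35.0, 14.1] [-0.1013, -0.0271, -0.0378]
[-4.0, 33.3, 17.6] [-0.1013, -0.0271, -0.0378]
[-4.7, 31.1, 21.0] [-0.1013, -0.0271, -0.0378]
[-5.2, 28.7, 24.2] [-0.1013, -0.0271, -0.0378]
[-5.6, 25.9, 27.1] [-0.1013, -0.0271, -0.0378]
```

```bash
python3 -m creep '[[6,35,-12,-0.101,-0.027,-0.038,87],[5,37,-8,-0.101,-0.027,-0.038,87],[3,37,-5,-0.101,-0.027,-0.038,87],[2,38,-1,-0.101,-0.027,-0.038,87]]'
python3 -m creep '[[0,38,3,-0.101,-0.027,-0.038,87],[-1,37,7,-0.101,-0.027,-0.038,87],[-2,36,10,-0.101,-0.027,-0.038,87],[-3,35,14,-0.101,-0.027,-0.038,87]]'
python3 -c "
from m import *
st()
d=np.load('toppose.npz');R,t=d['R'],d['t']
p,Rt=tgrasp(R,t,.12); plan(p,Rt,4)"
```

```text
time: 3.7
position: [0.5357, -0.1067, 0.3844]
tool_rot: [1.73, 0.807, -1.987]
ft_force: [-0.0, 0.9, 0.4]
grip_width: 1.002
time: 4.1
position: [0.6204, -0.2291, 0.358]
tool_rot: [1.353, 1.233, -1.832]
ft_force: [0.1, 0.9, -0.1]
grip_width: 0.997
t 4.1 p [ 620.4 -229.1  358. ] psi -27.44 xax [-0.346  0.09  -0.934] F [ 0.14  0.91 -0.05] T [-0.17 -0.49  0.02] g 0.997 q [ 0.63  0.56 -0.48  1.29  0.22  1.72 -0.31]
total [  86.7 -119.7  -24.3] rot [-0.406 -0.11  -0.147]
[-4.5, 33.1, 17.0] [-0.1014, -0.0275, -0.0369]
[-5.2, 31.0, 20.4] [-0.1014, -0.0275, -0.0369]
[-5.7, 28.6, 23.5] [-0.1014, -0.0275, -0.0369]
[-6.0, 25.8, 26.5] [-0.1014, -0.0275, -0.0369]
```

```bash
python3 -m creep '[[-4,33,17,-0.101,-0.027,-0.037,87],[-5,31,20,-0.101,-0.027,-0.037,87],[-6,29,23,-0.101,-0.027,-0.037,87],[-6,26,26,-0.101,-0.027,-0.037,87],[0,0,0,0,0,0,87]]'
python3 -c "
from m import *
save('wrist','w5');st()
d=np.load('toppose.npz');R,t=d['R'],d['t']
p,Rt=tgrasp(R,t,.12); plan(p,Rt,1)
im=load('w5');overlay('w5',[((R,t),tray,(0,0,255))],'o6',(0,0,640,400),1.25)"
```

```text
time: 4.6
position: [0.708, -0.3497, 0.3252]
tool_rot: [0.952, 1.578, -1.618]
ft_force: [-0.4, 0.8, -1.4]
grip_width: 0.998
t 4.65 p [ 707.6 -347.4  327.8] psi -2.51 xax [-0.503  0.024 -0.864] F [-0.52  0.22  0.6 ] T [-0.04 -0.68 -0.07] g 1.0 q [ 0.56  0.93 -0.44  0.77  0.46  2.01  0.24]
total [-0.5 -1.4  5.9] rot [-0.005 -0.005  0.004]
[-4.9, -3.3, 1.4] [-0.0055, -0.005, 0.0041]
```

View pics/o6.png

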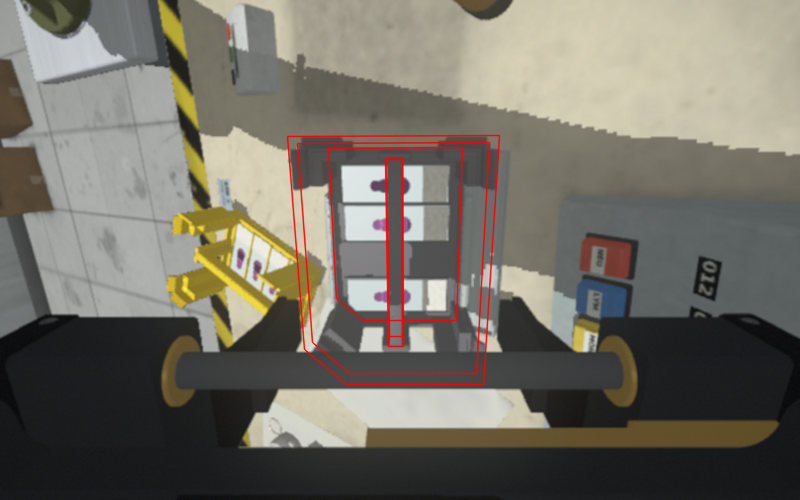

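```bash
python3 -m creep '[[20,-2,1,-0.005,-0.005,0.004,87],[25,-1,0,0,0,0,87],[25,0,0,0,0,0,87],[20,0,0,0,0,0,87],[0,0,0,0,0,0,87]]'
python3 -c "
from m import *
save('wrist','w6');st()
d=np.load('toppose.npz');R,t=d['R'],d['t']
p,Rt=tgrasp(R,t,.0); plan(p,Rt,1)
overlay('w6',[((R,t),tray,(0,0,255))],'o7',(0,0,640,400),1.25)"
```

```text
time: 5.15
position: [0.6579, -0.3441, 0.2563]
tool_rot: [0.948, 1.573, -1.607]
ft_force: [0.9, -1.0, 0.6]
grip_width: 1.0
t 5.2 p [ 659.  -343.9  258. ] psi -2.05 xax [-0.496  0.016 -0.868] F [-0.2  -0.03  0.51] T [-0.1  -0.69 -0.01] g 0.998 q [ 0.64  0.85 -0.45  1.05  0.45  1.81  0.2 ]
total [-11.8  -2.7 -28.2] rot [ 0.001  0.003 -0.005]
[30.3, 3.8, 3.1] [0.0014, 0.0028, -0.0047]
```

View pics/o7.png

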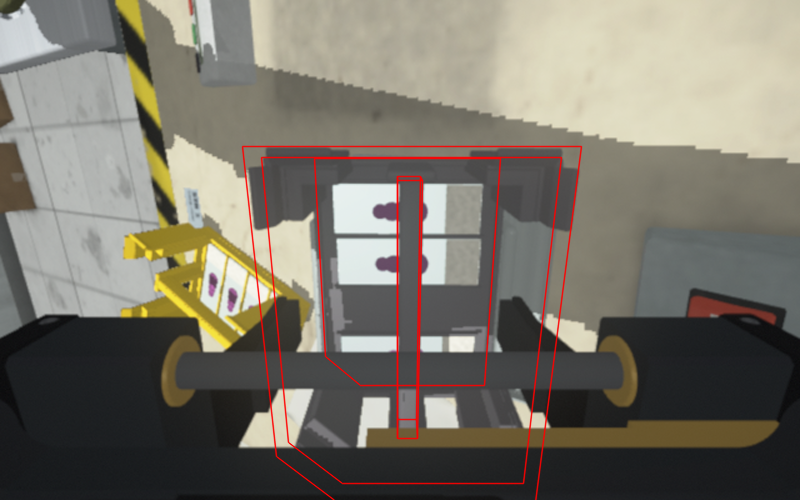

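```bash
python3 -m creep '[[5,4,3,0,0,-0.005,87],[10,0,0,0,0,0,87],[10,0,0,0,0,0,87],[5,0,0,0,0,0,87],[0,0,0,0,0,0,87]]'
python3 -c "
from m import *
save('wrist','w7');st()
d=np.load('toppose.npz');R,t=d['R'],d['t']
p,Rt=tgrasp(R,t,.0); plan(p,Rt,1)"
```

```text
time: 5.7
position: [0.6482, -0.3458, 0.2288]
tool_rot: [0.945, 1.576, -1.607]
ft_force: [-0.2, 0.2, 0.2]
grip_width: 0.997
t 5.75 p [ 648.5 -345.8  229.5] psi -1.94 xax [-0.499  0.016 -0.866] F [ 0.48 -0.54 -0.27] T [-0.06 -0.66  0.01] g 1.0 q [ 0.65  0.86 -0.45  1.11  0.46  1.76  0.19]
total [-1.4 -0.8  0.3] rot [ 0.003  0.003 -0.001]
[0.4, -1.3, 0.9] [0.0032, 0.0027, -0.0009]
```

View pics/w7.png

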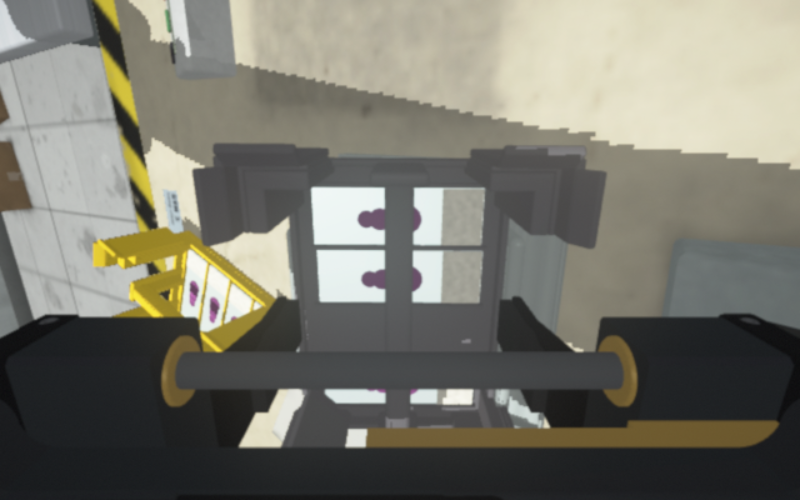

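```bash
python3 -m creep '[[0,0,0,0,0,0,30],[0,0,0,0,0,0,6],[0,0,0,0,0,0,6],[0,0,0,0,0,0,6],[0,0,0,0,0,0,6]]' 40
python3 -m creep '[[0,0,0,0,0,0,6],[0,0,0,0,0,0,6]]'
python3 -c "
from m import *
st()"
```

```text
time: 6.25
position: [0.6489, -0.3457, 0.23]
tool_rot: [0.946, 1.573, -1.606]
ft_force: [-0.2, 0.0, 0.1]
grip_width: 0.631
time: 6.45
position: [0.6488, -0.3458, 0.23]
tool_rot: [0.946, 1.574, -1.606]
ft_force: [-0.4, -0.1, 0.4]
grip_width: 0.445
t 6.45 p [ 648.8 -345.8  230. ] psi -1.94 xax [-0.498  0.016 -0.867] F [-0.4  -0.11  0.39] T [-0.03 -0.65  0.07] g 0.445 q [ 0.65  0.86 -0.45  1.11  0.46  1.76  0.19]
```

```bash
python3 -m creep '[[0,0,0,0,0,0,6],[0,0,0,0,0,0,6],[0,0,0,0,0,0,6],[0,0,0,0,0,0,6],[0,0,0,0,0,0,6]]'
python3 -c "
from m import *
st();save('wrist','w8')"
```

```text
time: 6.95
position: [0.6486, -0.3458, 0.23]
tool_rot: [0.945, 1.574, -1.607]
ft_force: [-1.4, 0.6, 0.7]
grip_width: 0.111
t 6.95 p [ 648.6 -345.8  230. ] psi -1.96 xax [-0.499  0.016 -0.867] F [-1.38  0.58  0.68] T [-0.02 -0.42 -0.12] g 0.111 q [ 0.65  0.86 -0.45  1.11  0.46  1.76  0.19]
```

View pics/w8.png

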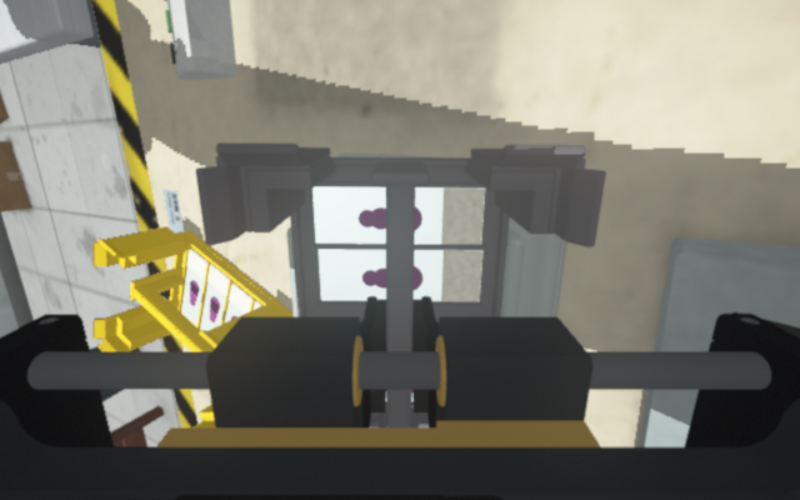

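```bash
python3 -m creep '[[-8,0,0,0,0,0,6],[-15,0,0,0,0,0,6],[-20,0,0,0,0,0,6],[-20,0,0,0,0,0,6],[0,0,0,0,0,0,6]]'
python3 -c "
from m import *
st()
p,R,s=pose(); d=np.load('toppose.npz');
d=np.load('basepose.npz'); pt,Rt=tgrasp(d['R'],d['t'],.058)
print(pt,s['ft_force'])
# level at g fixed
g=p+.164*R[:,0]; Rl=down(np.radians(-2)); pl=g-.164*Rl[:,0]+[-.06,.0,.08]; print(pl); plan(pl,Rl,5)"
```

```text
time: 7.5
position: [0.6819, -0.3461, 0.2871]
tool_rot: [0.948, 1.569, -1.602]
ft_force: [-0.2, 0.0, -3.2]
grip_width: 0.105
t 7.5 p [ 681.9 -346.1  287.1] psi -1.91 xax [-0.493  0.015 -0.87 ] F [-0.25  0.   -3.16] T [-0.03 -0.96  0.  ] g 0.105 q [ 0.61  0.88 -0.45  0.94  0.46  1.89  0.22]
[ 0.52269792 -0.02371533  0.265     ] [-2.48124459e-01  1.55134489e-03 -3.16260208e+00]
[ 0.54101186 -0.34374522  0.38846846]
total [-140.9    2.4  101.4] rot [0.002 0.002 0.516]
[-3.7, -34.5, 0.5] [0.0004, 0.0005, 0.1032]
[-7.3, -33.9, 0.5] [0.0004, 0.0005, 0.1032]
[-10.7, -33.0, 0.5] [0.0004, 0.0005, 0.1032]
[-14.1, -31.7, 0.5] [0.0004, 0.0005, 0.1032]
[-17.3, -30.1, 0.5] [0.0004, 0.0005, 0.1032]
```

```bash
python3 -m creep '[[-6,-30,0,0,0,0.1,6],[-8,-34,0,0,0,0.103,6],[-11,-33,0,0,0,0.103,6],[-14,-32,0,0,0,0.103,6],[-17,-30,0,0,0,0.103,6]]'
python3 -m creep '[[-10,0,0,0,0,0,6],[0,0,0,0,0,0,6]]'
python3 -c "
from m import *
st();save('wrist','w9'); p,R,s=pose(); 
d=np.load('basepose.npz'); pt,Rt=tgrasp(d['R'],d['t'],.058+.09)
print(pt);plan(pt,Rt,18)"
```

```text
time: 8.0
position: [0.5436, -0.342, 0.387]
tool_rot: [1.23, 1.198, -1.24]
ft_force: [0.6, -0.5, -1.8]
grip_width: 0.106
time: 8.2
position: [0.5448, -0.3427, 0.3991]
tool_rot: [1.228, 1.196, -1.243]
ft_force: [-0.1, 0.3, -3.1]
grip_width: 0.109
t 8.2 p [ 544.8 -342.7  399.1] psi -2.02 xax [-0.009 -0.003 -1.   ] F [-0.14  0.28 -3.13] T [-0.07 -0.17 -0.05] g 0.109 q [ 0.98  0.37 -0.6   1.46  0.22  1.39  0.34]
[ 0.52269792 -0.02371533  0.355     ]
total [-23.  318.4 -42.8] rot [-2.267 -0.01   0.007]
[2.4, -1.8, -17.6] [-0.1259, -0.0006, 0.0004]
[2.4, 0.4, -17.7] [-0.1259, -0.0006, 0.0004]
[2.3, 2.6, -17.5] [-0.1259, -0.0006, 0.0004]
[2.3, 4.8, -17.1] [-0.1259, -0.0006, 0.0004]
[2.3, 6.9, -16.3] [-0.1259, -0.0006, 0.0004]
[2.3, 8.9, -15.4] [-0.1259, -0.0006, 0.0004]
[2.3, 10.8, -14.1] [-0.1259, -0.0006, 0.0004]
[2.3, 12.4, -12.7] [-0.1259, -0.0006, 0.0004]
[2.3, 13.9, -11.0] [-0.1259, -0.0006, 0.0004]
[2.3, 15.2, -9.2] [-0.1259, -0.0006, 0.0004]
[2.3, 16.2, -7.2] [-0.1259, -0.0006, 0.0004]
[2.3, 17.0, -5.1] [-0.1259, -0.0006, 0.0004]
[2.3, 17.5, -2.9] [-0.1259, -0.0006, 0.0004]
[2.3, 17.7, -0.7] [-0.1259, -0.0006, 0.0004]
[2.3, 17.7, 1.5] [-0.1259, -0.0006, 0.0004]
[2.3, 17.3, 3.7] [-0.1259, -0.0006, 0.0004]
[2.4, 16.7, 5.9] [-0.1259, -0.0006, 0.0004]
[2.4, 15.9, 7.9] [-0.1259, -0.0006, 0.0004]
```

View pics/w9.png

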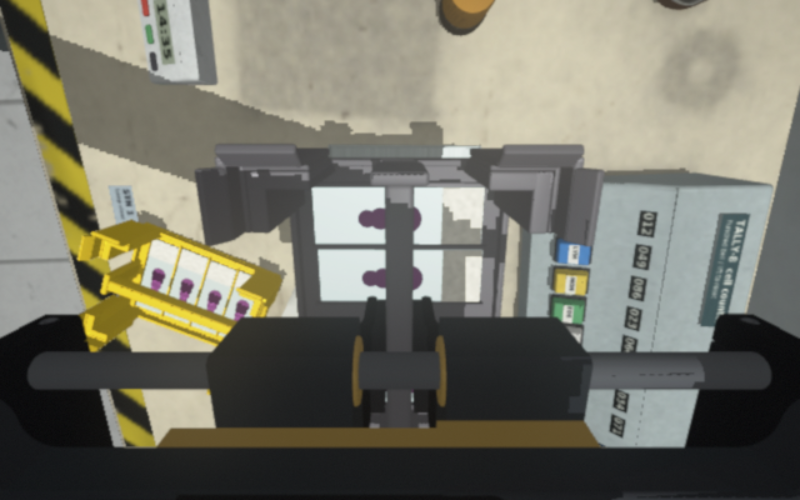

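```bash
cat >> m.py <<'E'
def inhand(p,R,dy=0,dz=0,pitch=0,dx=0):
    # tray pose given tool pose; dy: tray shift along tool z, dz: tray up, mm; pitch rad about tray x
    Rt=np.stack([-R[:,1],R[:,2],-R[:,0]],1); g=p+.164*R[:,0]
    Rt=Rt@Ro.from_rotvec([pitch,0,0]).as_matrix()
    return Rt, g-Rt@[0,0,.043]+Rt@(np.array([dx,dy,dz])/1000)
E
python3 - <<'E'
from m import *
p,R,s=pose()
overlay('w9',[(inhand(p,R),tray,(0,0,255))],'o8',(140,90,360,140),2.2)
E
```

```text
(no output)
```

View pics/o8.png

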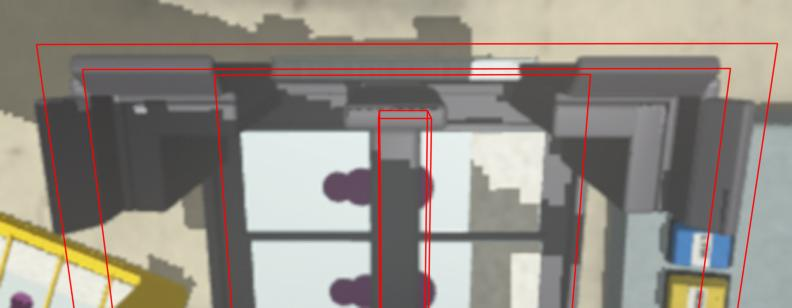

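Run:
```python
from m import *
p,R,s=pose()
for n in['w9']:
    im,K,V=load(n);c=-V[:3,:3].T@V[:3,3];print(n,'cam in tool',(R.T@(c-p)).round(4),(R.T@V[:3,:3].T).round(4).tolist())
save('wrist','w9b');st()
p,R,s=pose()
im,K,V=load('w9b');c=-V[:3,:3].T@V[:3,3];print(n,'cam in tool',(R.T@(c-p)).round(4),(R.T@V[:3,:3].T).round(4).tolist())
```

```text
w9 cam in tool [ 0.0198 -0.0018 -0.0792] [[0.0, 0.2927, -0.9562], [1.0, 0.0008, 0.0003], [0.0009, -0.9562, -0.2927]]
t 8.3 p [ 546.3 -341.8  396.8] psi -1.86 xax [-0.011  0.    -1.   ] F [-0.45 -0.34 -3.68] T [-0.   -0.13  0.01] g 0.105 q [ 0.98  0.37 -0.6   1.46  0.22  1.39  0.34]
w9 cam in tool [ 0.0201 -0.0015 -0.0794] [[-0.0002, 0.2922, -0.9563], [1.0, 0.0004, -0.0], [0.0004, -0.9563, -0.2922]]
```

Run:
```python
from m import *
p,R,s=pose()
overlay('w9b',[(inhand(p,R,dy=1.5,dx=1.5),tray,(0,0,255))],'o8',(140,90,360,140),2.2)
```

```text
(no output)
```

View pics/o8.png

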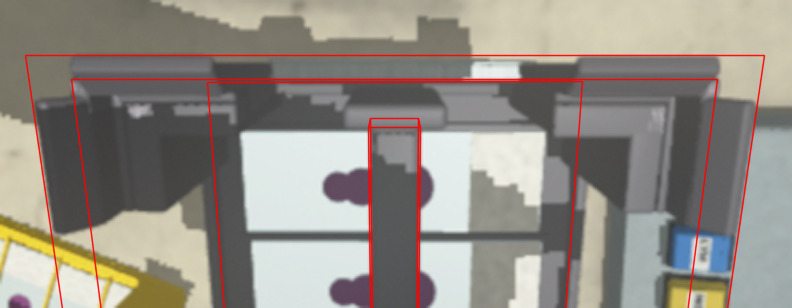

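Run:
```python
from m import *
L={'w1b':([472.8,-386.5,422.4],-73.28,[-.001,0,-1]),'w2':([498.6,-293.6,410.7],-73.61,[-.001,-.001,-1]),'w3':([454.4,-85.9,411.2],-73.7,[.001,-.001,-1]),'w4':([449.9,18.3,410.8],-73.42,[0,0,-1]),'w6':([659,-343.9,258],-2.05,[-.496,.016,-.868]),'w7':([648.5,-345.8,229.5],-1.94,[-.499,.016,-.866])}
for n,(p,psi,x) in L.items():
    x=np.array(x)/np.linalg.norm(x);a=np.radians(psi)
    # y with horizontal heading psi, orth to x
    y=np.array([np.cos(a),np.sin(a),0]); y=np.array([y[0],y[1],-(x[:2]@y[:2])/x[2]]);y/=np.linalg.norm(y)
    R=np.stack([x,y,np.cross(x,y)],1)
    im,K,V=load(n);c=-V[:3,:3].T@V[:3,3];print(n,((R.T@(c-np.array(p)/1e3))*1e3).round(1),(c*1e3-p).round(1))
```

```text
w1b [ 20.6  -2.  -81.6] [ 77.5  25.4 -20.7]
w2 [ 21.1  -1.2 -79.7] [ 76.1  23.6 -21.2]
w3 [ 21.   -0.1 -79. ] [ 75.9  22.2 -20.9]
w4 [ 21.   -0.1 -79. ] [ 75.7  22.7 -21. ]
w6 [ 23.5  -0.6 -79.7] [ -9.4  80.  -20.2]
w7 [ 22.1  -0.4 -79.9] [ -8.8  80.2 -19. ]
```

```bash
python3 -m creep '[[2,-2,-18,-0.126,0,0,6],[2,0,-18,-0.126,0,0,6],[2,3,-18,-0.126,0,0,6],[2,5,-17,-0.126,0,0,6],[2,7,-16,-0.126,0,0,6]]'
python3 -m creep '[[2,9,-15,-0.126,0,0,6],[2,11,-14,-0.126,0,0,6],[2,12,-13,-0.126,0,0,6],[2,14,-11,-0.126,0,0,6],[2,15,-9,-0.126,0,0,6]]'
python3 -m creep '[[2,16,-7,-0.126,0,0,6],[2,17,-5,-0.126,0,0,6],[2,17,-3,-0.126,0,0,6],[2,18,-1,-0.126,0,0,6],[2,18,2,-0.126,0,0,6]]'
python3 -m creep '[[2,17,4,-0.126,0,0,6],[2,17,6,-0.126,0,0,6],[2,16,8,-0.126,0,0,6],[0,0,0,0,0,0,6],[0,0,0,0,0,0,6]]'
python3 -c "
from m import *
st();
d=np.load('basepose.npz'); pt,Rt=tgrasp(d['R'],d['t'],.058+.09)
plan(pt,Rt,1)"
```

```text
time: 8.8
position: [0.5405, -0.2512, 0.3856]
tool_rot: [0.752, 1.448, -0.757]
ft_force: [-0.3, -0.7, -2.7]
grip_width: 0.109
time: 9.3
position: [0.5339, -0.1631, 0.3761]
tool_rot: [0.265, 1.566, -0.264]
ft_force: [-0.5, -0.9, -2.8]
grip_width: 0.109
time: 9.8
position: [0.5272, -0.0748, 0.3665]
tool_rot: [-0.228, 1.569, 0.234]
ft_force: [0.4, -0.3, -2.5]
grip_width: 0.108
time: 10.3
position: [0.5233, -0.0228, 0.361]
tool_rot: [-0.517, 1.518, 0.524]
ft_force: [0.3, -0.7, -3.3]
grip_width: 0.113
t 10.3 p [523.3 -22.8 361. ] psi 128.02 xax [-0.011  0.001 -1.   ] F [ 0.3  -0.7  -3.31] T [ 0.05 -0.08 -0.01] g 0.113 q [ 1.    0.22 -1.11  1.79  0.21  1.27  2.07]
total [-0.6 -0.9 -6. ] rot [ 0.001 -0.008 -0.007]
[6.0, -0.4, -1.0] [0.0009, -0.0081, -0.0072]
```

```bash
python3 -m creep '[[0,0,0,0,-0.008,-0.007,6],[0,0,0,0,0,0,6],[0,0,0,0,0,0,6]]'
python3 - <<'E'
from m import *
st();p,R,s=pose(); np.savez('pp.npz',p=p,R=R)
for n in('wrist','top','scene'): save(n,n[0]+'10')
st()
p,R,s=pose()
im,K,V=load('w10');c=-V[:3,:3].T@V[:3,3];print((R.T@(c-p)*1e3).round(1),(R.T@V[:3,:3].T).round(3).tolist())
d=np.load('basepose.npz');B=(d['R'],d['t'])
overlay('w10',[(inhand(p,R,dy=1),tray,(0,0,255)),(B,tray,(0,255,0))],'o9',(100,60,440,200),1.8)
overlay('t10',[(inhand(p,R,dy=1),tray,(0,0,255)),(B,tray,(0,255,0))],'o10',(285,150,100,110),7)
overlay('s10',[(inhand(p,R,dy=1),tray,(0,0,255)),(B,tray,(0,255,0))],'o11',(290,130,110,120),6)
E
```

```text
time: 10.6
position: [0.523, -0.024, 0.3615]
tool_rot: [-0.52, 1.508, 0.517]
ft_force: [-0.5, -0.1, -3.4]
grip_width: 0.109
t 10.6 p [523.  -24.  361.5] psi 127.93 xax [ 0.001 -0.002 -1.   ] F [-0.53 -0.05 -3.41] T [ 0.19 -0.16  0.03] g 0.109 q [ 1.01  0.21 -1.12  1.79  0.2   1.26  2.07]
t 10.75 p [522.9 -23.6 361.6] psi 127.98 xax [ 0.001 -0.002 -1.   ] F [ 0.03 -0.04 -2.95] T [ 0.18 -0.09 -0.01] g 0.106 q [ 1.01  0.21 -1.12  1.79  0.2   1.26  2.07]
[ 21.    0.2 -81.3] [[-0.001, 0.29, -0.957], [1.0, 0.0, -0.001], [0.0, -0.957, -0.29]]
```

View pics/o9.png

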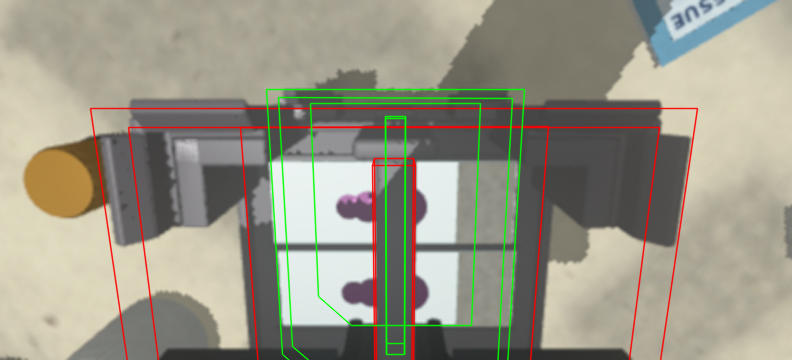

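View pics/o10.png

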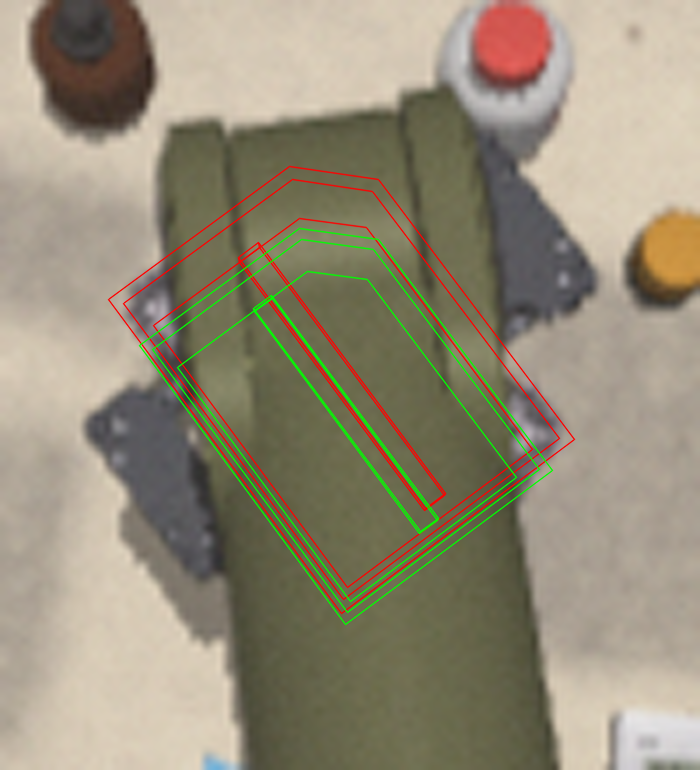

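View pics/o11.png

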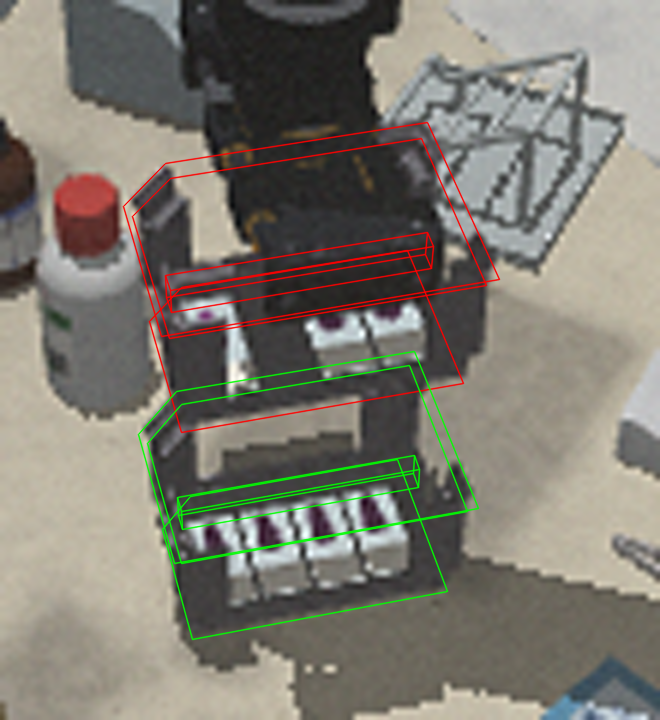

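```bash
python3 -m creep '[[20,0,-1.5,0,0,0,6],[25,0,0,0,0,0,6],[20,0,0,0,0,0,6],[0,0,0,0,0,0,6],[0,0,0,0,0,0,6]]'
python3 - <<'E'
from m import *
st();
for n in('top','scene'): save(n,n[0]+'11')
p,R,s=pose()
d=np.load('basepose.npz');B=(d['R'],d['t'])
pt,Rt=tgrasp(*B,.058); pt-=.0015*Rt[:,2]; plan(pt,Rt,1)
overlay('s11',[],'o12',(300,160,90,90),8)
overlay('s11',[(inhand(p,R,dy=1.5),tray,(0,0,255)),(B,tray,(0,255,0))],'o13',(300,160,90,90),8)
overlay('t11',[(inhand(p,R,dy=1.5),tray,(0,0,255)),(B,tray,(0,255,0))],'o14',(285,150,100,110),7)
E
```

```text
time: 11.25
position: [0.5219, -0.0242, 0.2969]
tool_rot: [-0.52, 1.507, 0.519]
ft_force: [0.1, 0.1, -2.5]
grip_width: 0.107
t 11.25 p [521.9 -24.2 296.9] psi 128.04 xax [ 0.001 -0.001 -1.   ] F [ 0.08  0.08 -2.46] T [ 0.13 -0.16 -0.01] g 0.107 q [ 0.95  0.29 -1.08  1.87  0.28  1.15  2.01]
total [ -0.9  -0.6 -32.9] rot [0.001 0.001 0.003]
[32.9, 0.2, -1.1] [0.0011, 0.0012, 0.003]
```

View pics/o12.png

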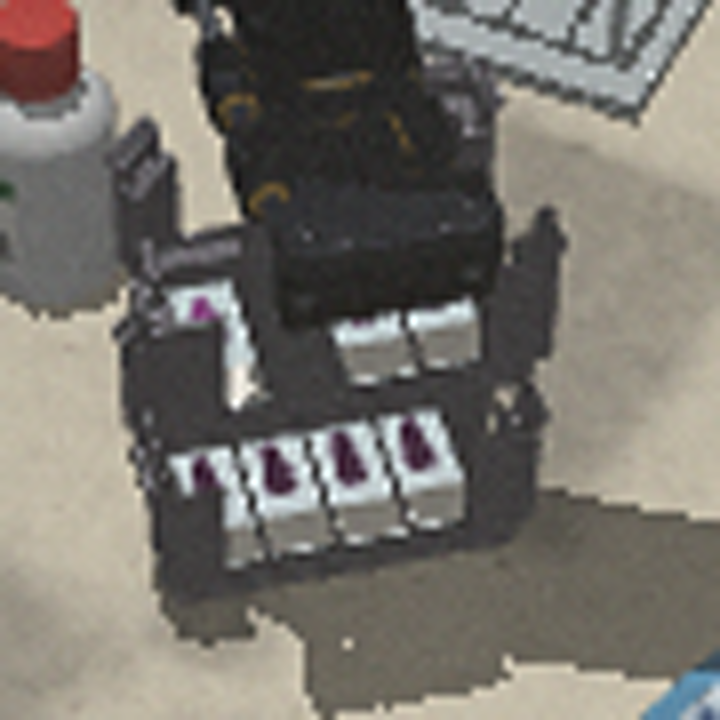

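View pics/o13.png

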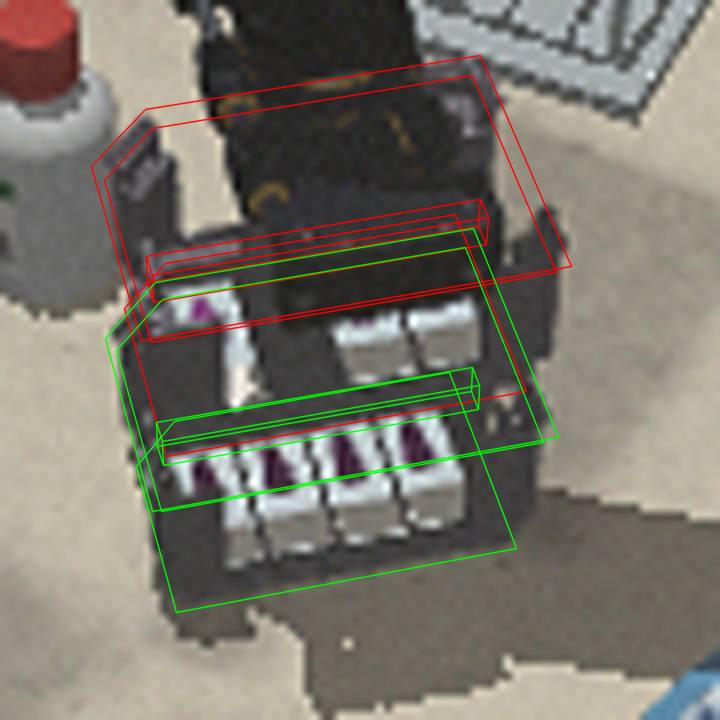

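```bash
python3 -m creep '[[6,0,-1,0,0,0.003,6],[6,0,0,0,0,0,6],[4,0,0,0,0,0,6],[2,0,0,0,0,0,6],[0,0,0,0,0,0,6]]'
python3 - <<'E'
from m import *
st()
E
python3 -m creep '[[2,0,0,0,0,0,6],[2,0,0,0,0,0,6],[1,0,0,0,0,0,6],[0,0,0,0,0,0,6]]'
python3 - <<'E'
from m import *
st()
E
```

```text
time: 11.85
position: [0.5208, -0.0248, 0.2781]
tool_rot: [-0.518, 1.509, 0.521]
ft_force: [-0.5, -0.1, -3.1]
grip_width: 0.108
t 11.85 p [520.8 -24.8 278.1] psi 128.05 xax [-0.002  0.001 -1.   ] F [-0.5 -0.1 -3.1] T [ 0.13 -0.09  0.03] g 0.108 q [ 0.94  0.32 -1.07  1.89  0.31  1.11  1.99]
time: 12.25
position: [0.5211, -0.0247, 0.2736]
tool_rot: [-0.519, 1.508, 0.521]
ft_force: [0.2, 0.1, -2.3]
grip_width: 0.108
t 12.25 p [521.1 -24.7 273.6] psi 128.05 xax [-0.001  0.001 -1.   ] F [ 0.18  0.08 -2.34] T [ 0.09 -0.15  0.02] g 0.108 q [ 0.93  0.32 -1.06  1.89  0.31  1.11  1.98]
```

```bash
python3 -m creep '[[2,0,0,0,0,0,6],[2,0,0,0,0,0,6],[1,0,0,0,0,0,6],[0,0,0,0,0,0,6]]'
python3 -m creep '[[1,0,0,0,0,0,6],[1,0,0,0,0,0,6],[0,0,0,0,0,0,6]]'
python3 - <<'E'
from m import *
st()
E
```

```text
time: 12.65
position: [0.5218, -0.0243, 0.2694]
tool_rot: [-0.519, 1.506, 0.521]
ft_force: [3.2, 2.6, 4.1]
grip_width: 0.111
time: 12.95
position: [0.5225, -0.0236, 0.2681]
tool_rot: [-0.519, 1.503, 0.521]
ft_force: [3.9, 3.5, 7.5]
grip_width: 0.114
t 12.95 p [522.5 -23.6 268.1] psi 128.09 xax [ 0.004  0.003 -1.   ] F [3.87 3.46 7.55] T [ 0.93 -0.73 -0.04] g 0.114 q [ 0.92  0.33 -1.06  1.9   0.32  1.09  1.98]
```

```bash
python3 -m creep '[[0,0,1,0,0,0,6],[0,0,1,0,0,0,6],[0,0,0,0,0,0,6]]'
python3 - <<'E'
from m import *
st()
save('scene','s12');save('wrist','w12')
p,R,s=pose()
d=np.load('basepose.npz');B=(d['R'],d['t'])
overlay('s12',[],'o15',(300,170,80,80),8)
E
```

```text
time: 13.25
position: [0.5233, -0.0231, 0.2679]
tool_rot: [-0.519, 1.507, 0.52]
ft_force: [0.1, 2.7, 11.0]
grip_width: 0.109
t 13.25 p [523.3 -23.1 267.9] psi 128.06 xax [ 0.001  0.001 -1.   ] F [ 0.08  2.7  11.03] T [ 0.46 -0.05  0.  ] g 0.109 q [ 0.92  0.34 -1.05  1.9   0.33  1.1   1.97]
```

View pics/o15.png

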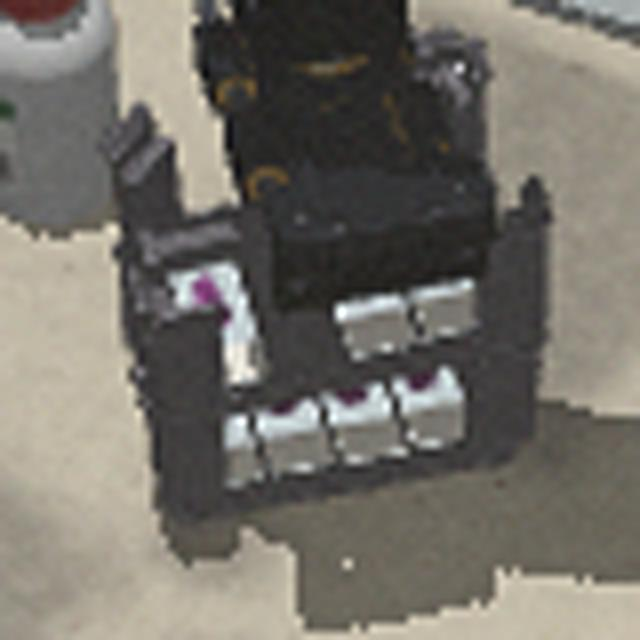

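View pics/w12.png

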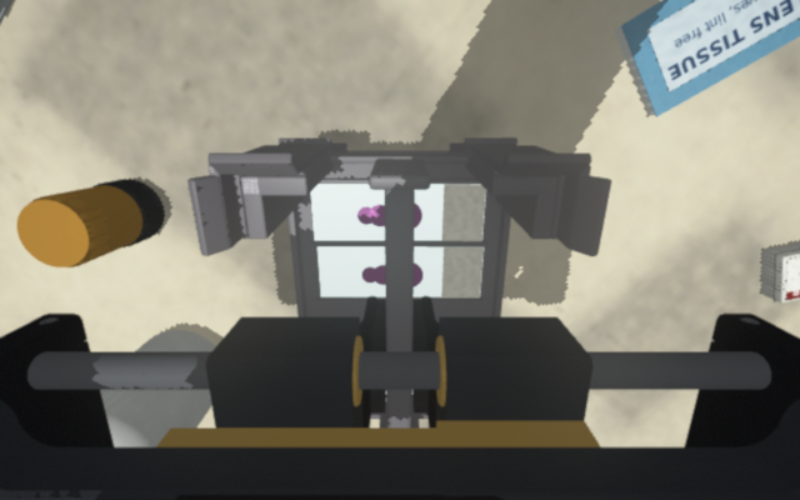

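```bash
python3 -m creep '[[-3,0,0,0,0,0,6],[-4,0,0,0,0,0,6],[-5,0,0,0,0,0,6],[0,0,0,0,0,0,6],[0,0,0,0,0,0,6]]'
python3 - <<'E'
from m import *
st()
save('wrist','w13');save('scene','s13');p,R,s=pose()
im,K,V=load('w13');c=-V[:3,:3].T@V[:3,3];print((R.T@(c-p)*1e3).round(1))
overlay('s13',[],'o15',(300,170,80,80),8)
a=load('w9b')[0][100:230,140:500];b=load('w13')[0][100:230,140:500]
cv2.imwrite('pics/cmp.png',cv2.resize(np.vstack([a,b]),None,fx=2.2,fy=2.2))
E
```

```text
time: 13.85
position: [0.5221, -0.024, 0.2781]
tool_rot: [-0.518, 1.51, 0.521]
ft_force: [-0.7, 0.6, -3.2]
grip_width: 0.113
t 13.85 p [522.1 -24.  278.1] psi 128.01 xax [-0.002  0.001 -1.   ] F [-0.7   0.63 -3.16] T [ 0.15 -0.14  0.04] g 0.113 q [ 0.93  0.32 -1.06  1.89  0.31  1.12  1.99]
[ 21.    0.4 -81.3]
```

View pics/cmp.png

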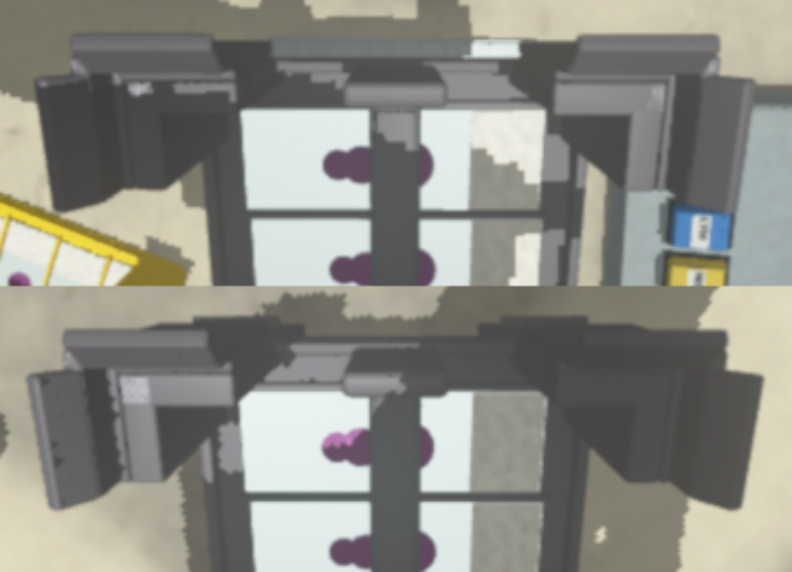

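View pics/o15.png

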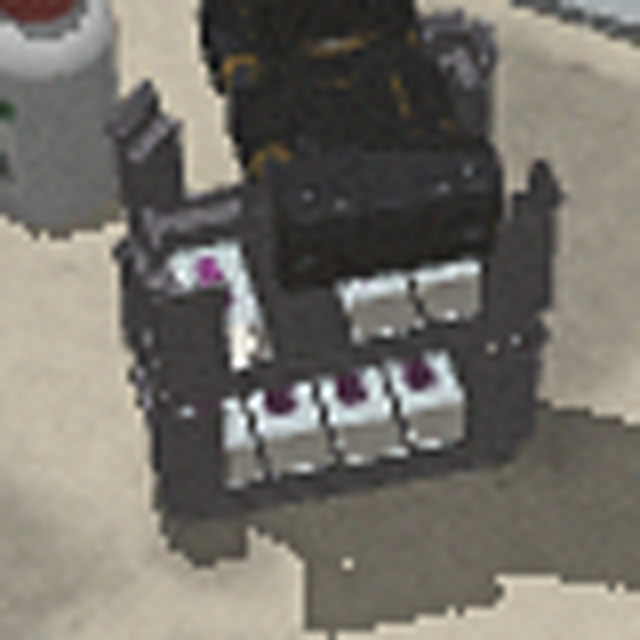

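```bash
cat >> m.py <<'E'
bias=np.array([-.0012,-.0003,0])
E
python3 - <<'E'
from m import *
p,R,s=pose()
ims=[]
for pi in(0,-.02,-.04):
    overlay('w13',[(inhand(p+bias,R,dy=.7,pitch=pi),tray,(0,0,255))],'tmp',(140,100,360,100),2.2); ims.append(cv2.imread('pics/tmp.png'))
cv2.imwrite('pics/o16.png',np.vstack(ims)[:600])
E
```

```text
(no output)
```

View pics/o16.png

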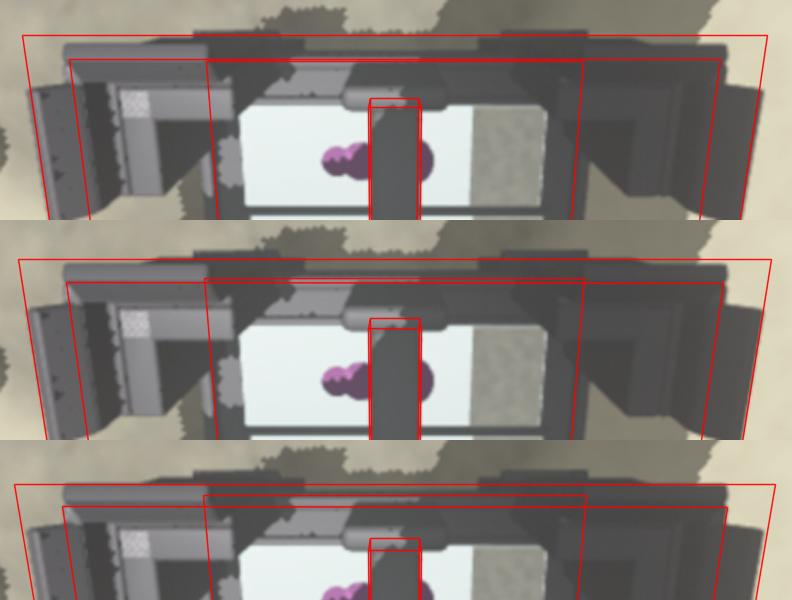

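```bash
python3 -m creep '[[-2,0,-3,0,-0.018,0,6],[0,0,-2.4,0,-0.015,0,6],[0,0,0,0,0,0,6],[0,0,0,0,0,0,6]]'
python3 - <<'E'
from m import *
st()
p,R,s=pose(); g=p+.164*R[:,0]; print('grasp pt',(g*1e3).round(1)); d=(np.array([.5233,-.0236,g[2]])-g)*1e3; print('move tool',(R.T@d).round(1))
E
```

```text
time: 14.35
position: [0.5181, -0.0273, 0.2805]
tool_rot: [-0.508, 1.477, 0.526]
ft_force: [-0.5, 0.8, -2.8]
grip_width: 0.108
t 14.35 p [518.1 -27.3 280.5] psi 128.0 xax [ 0.025  0.021 -0.999] F [-0.53  0.77 -2.82] T [ 0.02 -0.04 -0.01] g 0.108 q [ 0.97  0.3  -1.08  1.91  0.27  1.08  2.02]
grasp pt [522.2 -23.8 116.6]
move tool [ 0.  -0.5  1. ]
```

```bash
python3 -m creep '[[3,-0.5,1,0,0,0,6],[3,0,0,0,0,0,6],[2,0,0,0,0,0,6],[0,0,0,0,0,0,6]]'
python3 -m creep '[[1,0,0,0,0,0,6],[1,0,0,0,0,0,6],[0,0,0,0,0,0,6]]'
python3 - <<'E'
from m import *
st()
p,R,s=pose(); g=p+.164*R[:,0]; print('grasp pt',(g*1e3).round(1))
E
```

```text
time: 14.75
position: [0.5194, -0.0264, 0.272]
tool_rot: [-0.508, 1.478, 0.528]
ft_force: [0.8, -0.7, -3.1]
grip_width: 0.111
time: 15.05
position: [0.5196, -0.0264, 0.2704]
tool_rot: [-0.508, 1.477, 0.527]
ft_force: [0.6, -0.5, -3.4]
grip_width: 0.108
t 15.05 p [519.6 -26.4 270.4] psi 128.04 xax [ 0.025  0.021 -0.999] F [ 0.61 -0.46 -3.44] T [ 0.08 -0.02  0.02] g 0.108 q [ 0.96  0.31 -1.07  1.91  0.29  1.07  2.  ]
grasp pt [523.6 -22.9 106.5]
```

Grasp point at z 106.5 mm, no contact yet; the seat should come at about 101.

```bash
python3 -m creep '[[1,0,0,0,0,0,6],[1,0,0,0,0,0,6],[0,0,0,0,0,0,6]]'
python3 -m creep '[[1,0,0,0,0,0,6],[1,0,0,0,0,0,6],[0,0,0,0,0,0,6]]'
python3 - <<'E'
from m import *
st()
p,R,s=pose(); g=p+.164*R[:,0]; print('grasp pt',(g*1e3).round(1))
E
```

```text
time: 15.35
position: [0.5196, -0.0265, 0.2684]
tool_rot: [-0.508, 1.477, 0.527]
ft_force: [-0.3, 0.3, -2.8]
grip_width: 0.108
time: 15.65
position: [0.5196, -0.0264, 0.2664]
tool_rot: [-0.508, 1.477, 0.527]
ft_force: [0.6, 0.2, -3.8]
grip_width: 0.105
t 15.65 p [519.6 -26.4 266.4] psi 128.04 xax [ 0.025  0.021 -0.999] F [ 0.58  0.24 -3.77] T [ 0.05 -0.09  0.05] g 0.105 q [ 0.95  0.32 -1.07  1.91  0.3   1.06  2.  ]
grasp pt [523.7 -22.9 102.4]
```

Deeper than before and no force: it is inside the guides.

```bash
python3 -m creep '[[0.8,0,0,0,0,0,6],[0.8,0,0,0,0,0,6],[0,0,0,0,0,0,6]]'
python3 -m creep '[[0.7,0,0,0,0,0,6],[0.7,0,0,0,0,0,6],[0,0,0,0,0,0,6]]'
python3 - <<'E'
from m import *
st()
p,R,s=pose(); g=p+.164*R[:,0]; print('grasp pt',(g*1e3).round(1))
E
```

```text
time: 15.95
position: [0.5197, -0.0263, 0.2648]
tool_rot: [-0.508, 1.477, 0.527]
ft_force: [-0.6, 0.9, -2.5]
grip_width: 0.109
time: 16.25
position: [0.5198, -0.0264, 0.2638]
tool_rot: [-0.508, 1.478, 0.527]
ft_force: [-2.5, -1.2, 1.3]
grip_width: 0.112
t 16.25 p [519.8 -26.4 263.8] psi 128.03 xax [ 0.024  0.021 -0.999] F [-2.46 -1.21  1.27] T [ 0.03  0.37 -0.02] g 0.112 q [ 0.95  0.32 -1.06  1.92  0.3   1.06  2.  ]
grasp pt [523.8 -22.9  99.9]
```

```bash
python3 -m creep '[[0.5,0,-0.5,0,0,0,6],[0.5,0,0,0,0,0,6],[0,0,0,0,0,0,6]]'
python3 - <<'E'
from m import *
st();save('scene','s14');save('wrist','w14')
overlay('s14',[],'o17',(300,170,80,80),8)
p,R,s=pose(); g=p+.164*R[:,0]; print('grasp pt',(g*1e3).round(1))
E
```

```text
time: 16.55
position: [0.5196, -0.0265, 0.2636]
tool_rot: [-0.508, 1.477, 0.527]
ft_force: [-6.1, 0.2, 9.0]
grip_width: 0.106
t 16.55 p [519.6 -26.5 263.6] psi 128.04 xax [ 0.025  0.021 -0.999] F [-6.09  0.23  8.99] T [0.06 0.94 0.01] g 0.106 q [ 0.95  0.32 -1.06  1.92  0.31  1.06  2.  ]
grasp pt [523.7 -23.1  99.6]
```

View pics/o17.png

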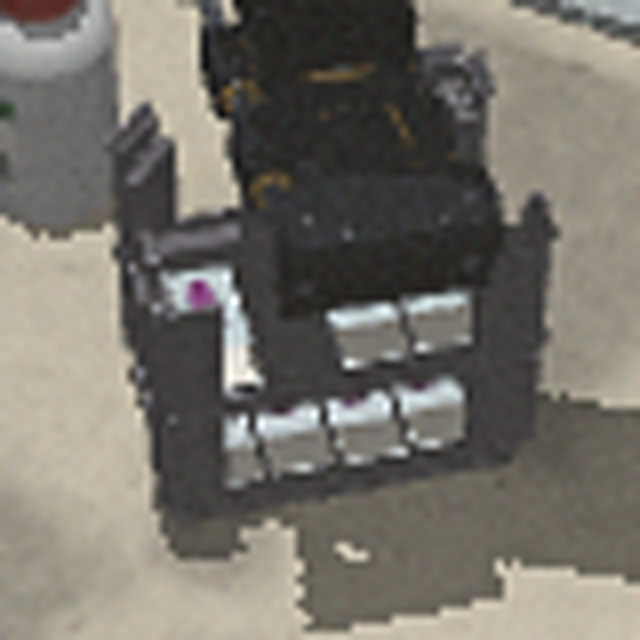

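```bash
python3 -m creep '[[0,0,0,0,0,0,14],[0,0,0,0,0,0,20],[0,0,0,0,0,0,30],[0,0,0,0,0,0,40],[0,0,0,0,0,0,50]]'
python3 - <<'E'
from m import *
st();save('scene','s15');save('wrist','w15')
overlay('s15',[],'o18',(300,170,80,80),8)
E
```

```text
time: 17.15
position: [0.5194, -0.0266, 0.2624]
tool_rot: [-0.508, 1.477, 0.527]
ft_force: [-0.8, 0.4, -0.3]
grip_width: 0.42
t 17.15 p [519.4 -26.6 262.4] psi 128.04 xax [ 0.025  0.022 -0.999] F [-0.79  0.42 -0.32] T [ 0.11 -0.07 -0.  ] g 0.42 q [ 0.95  0.33 -1.06  1.92  0.31  1.05  2.  ]
```

View pics/o18.png

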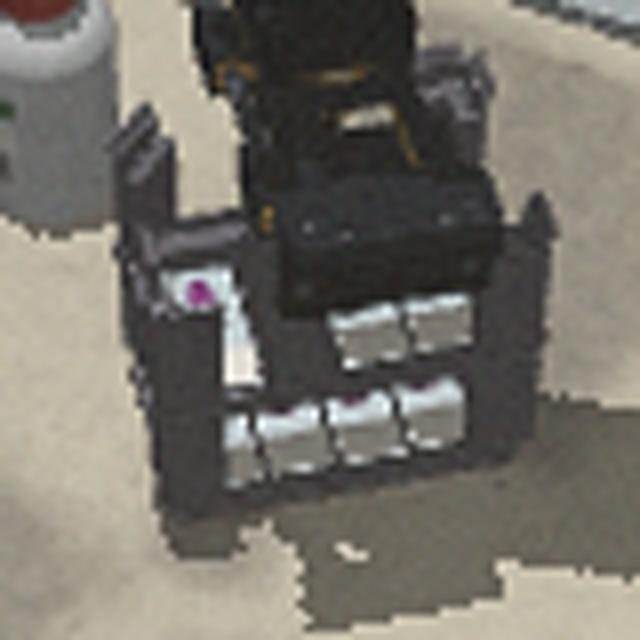

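View pics/w15.png

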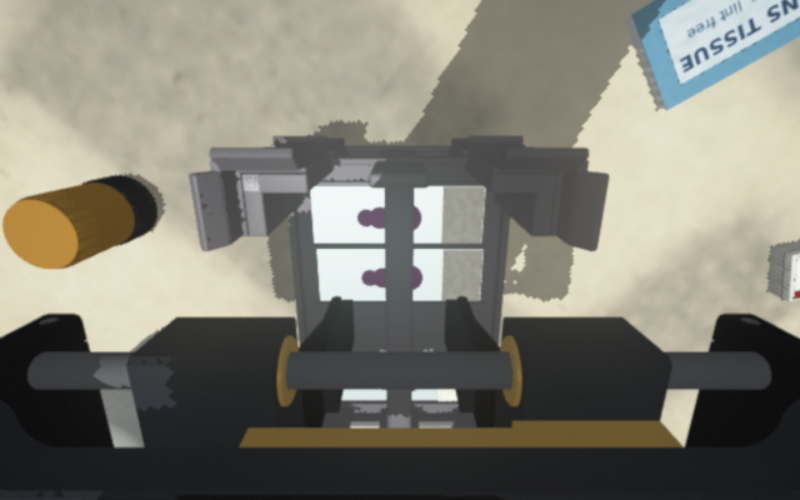

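```bash
python3 -m creep '[[0,0,0,0,0,0,87],[0,0,0,0,0,0,87],[0,0,0,0,0,0,87],[0,0,0,0,0,0,87],[-10,0,0,0,0,0,87]]'
python3 -m creep '[[-25,0,0,0,0,0,87],[-35,0,0,0,0,0,87],[-40,0,0,0,0.033,0,87],[-30,0,0,0,0,0,87],[0,0,0,0,0,0,87]]'
python3 - <<'E'
from m import *
st();save('scene','s16');save('wrist','w16')
overlay('s16',[],'o18',(300,150,80,90),6.6)
E
```

```text
time: 17.75
position: [0.5185, -0.0269, 0.2718]
tool_rot: [-0.507, 1.479, 0.528]
ft_force: [-0.0, 0.1, 0.4]
grip_width: 0.934
time: 18.25
position: [0.5182, -0.028, 0.4073]
tool_rot: [-0.522, 1.502, 0.517]
ft_force: [0.9, -0.8, -0.5]
grip_width: 0.997
t 18.25 p [518.2 -28.  407.3] psi 128.06 xax [ 0.007 -0.001 -1.   ] F [ 0.9  -0.81 -0.5 ] T [ 0.17 -0.12 -0.04] g 0.997 q [ 1.07  0.15 -1.15  1.74  0.14  1.33  2.13]
```

View pics/o18.png

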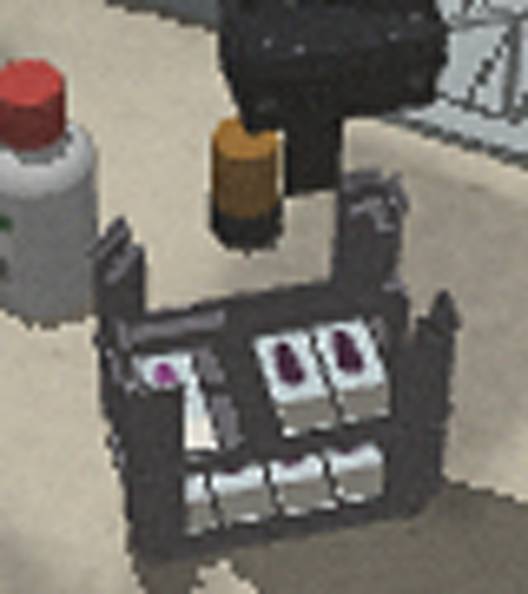

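View pics/w16.png

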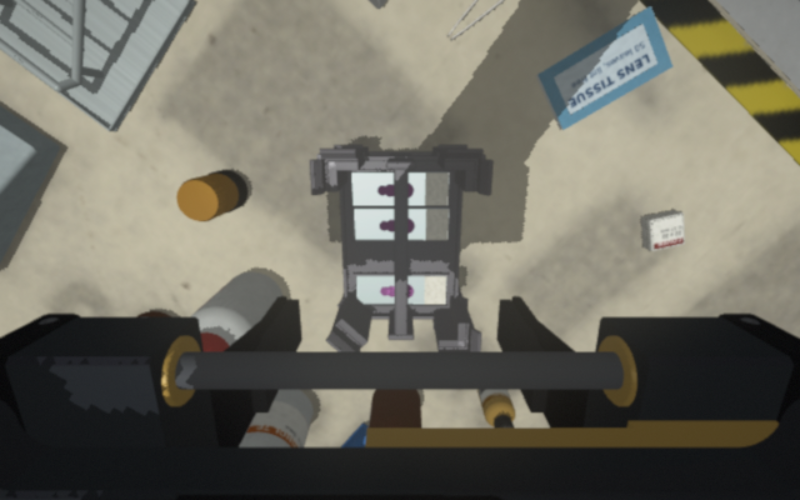

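```bash
python3 -m creep '[[-5,-10,30,0,0,0,87],[-5,-10,30,0,0,0,87],[0,0,0,0,0,0,87],[0,0,0,0,0,0,87],[0,0,0,0,0,0,87]]'
python3 -c "
from m import *
st();save('wrist','w17');st()"
python3 -m creep '[[0,35,0,0,0,0,87],[0,35,0,0,0,0,87],[0,0,0,0,0,0,87],[0,0,0,0,0,0,87],[0,0,0,0,0,0,87]]'
python3 -c "
from m import *
st();save('wrist','w18');st()
cv2.imwrite('pics/a17.png',np.hstack([cv2.resize(load(n)[0][60:260,c:c+190],None,fx=2.1,fy=2.1) for n,c in(('w17',220),('w18',150))]))"
```

```text
time: 18.85
position: [0.5755, -0.008, 0.4115]
tool_rot: [-0.519, 1.511, 0.521]
ft_force: [0.1, 0.1, 0.0]
grip_width: 0.999
t 18.85 p [575.5  -8.  411.5] psi 128.05 xax [-0.003  0.001 -1.   ] F [0.1  0.09 0.  ] T [ 0.15 -0.12 -0.06] g 0.999 q [ 0.88  0.34 -1.11  1.6   0.31  1.4   1.97]
t 18.9 p [575.4  -8.2 411.8] psi 128.02 xax [-0.003 -0.    -1.   ] F [-0.39 -0.32  0.02] T [ 0.08 -0.11  0.01] g 0.999 q [ 0.88  0.34 -1.11  1.6   0.31  1.4   1.97]
time: 19.4
position: [0.5333, 0.0458, 0.4125]
tool_rot: [-0.518, 1.509, 0.518]
ft_force: [0.4, -0.9, 0.9]
grip_width: 1.0
t 19.4 p [533.3  45.8 412.5] psi 127.9 xax [-0.001 -0.001 -1.   ] F [ 0.43 -0.89  0.87] T [ 0.11 -0.11  0.04] g 1.0 q [ 0.92  0.22 -1.18  1.69  0.21  1.37  1.93]
t 19.45 p [533.4  45.7 412.4] psi 127.89 xax [-0.001  0.    -1.   ] F [ 0.71 -0.02  0.41] T [ 0.12 -0.07  0.04] g 1.0 q [ 0.92  0.22 -1.18  1.69  0.21  1.37  1.93]
```

View pics/a17.png

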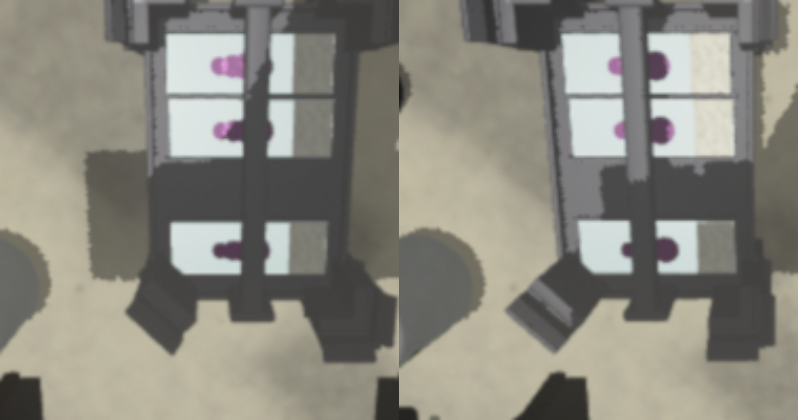

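Run:
```python
from m import *
cv2.imwrite('pics/e17.png',np.hstack([cr('w17',317,35),cr('w17',317,175)]))
cv2.imwrite('pics/e18.png',np.hstack([cr('w18',238,35),cr('w18',245,170)]))
```

```text
(no output)
```

View pics/e17.png

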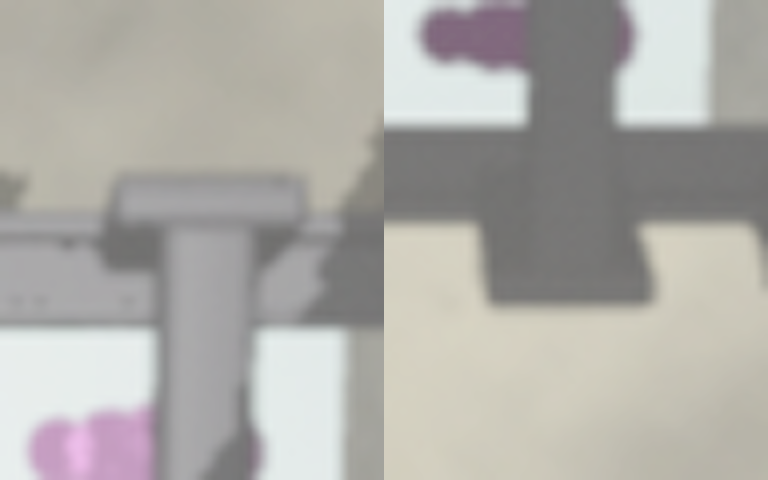

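View pics/e18.png

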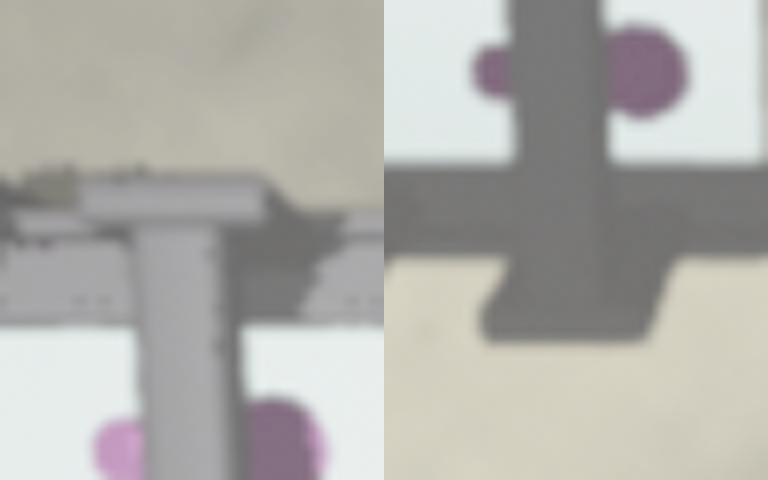

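```bash
cat > fit3.py <<'E'
from m import *
from fit2 import L
a,b=62,66
obs=L('w17',317,35,0,8,[(118,175,(10,-b,50)),(305,175,(-10,-b,50)),(165,222,(5,-a,50)),(252,222,(-5,-a,50))])
obs+=L('w17',317,175,384,8,[(488,305,(10,b,50)),(655,305,(-10,b,50))])
obs+=L('w18',238,35,0,8,[(76,178,(10,-b,50)),(263,178,(-10,-b,50)),(135,225,(5,-a,50)),(222,225,(-5,-a,50))])
obs+=L('w18',245,170,384,8,[(483,342,(10,b,50)),(645,342,(-10,b,50))])
C={n:load(n)[1:] for n in('w17','w18')}
def res(v):
    R=tilt(v[3],0)@Ro.from_rotvec([v[4],v[5],0]).as_matrix(); r=[]
    for n,u,w,P in obs: r+=list(proj(*C[n],P/1000@R.T+v[:3])[0]-[u,w])
    return np.array(r)
for k in(4,6):
    f=lambda q:res(list(q)+[0]*(6-k))
    s=least_squares(f,[.52,-.023,.058,-52,0,0][:k],x_scale=[.01,.01,.01,1,.1,.1][:k])
    print(s.x.round(4)); print(f(s.x).reshape(-1,2).round(1).tolist())
E
sed -i 's/^for fz/if __name__=="__main__":\n  pass\nfor fz/' fit2.py; python3 fit3.py | tail -4
```

```text
[[-0.7, 0.6], [0.8, 0.6], [-0.4, 0.1], [1.1, 0.1], [-0.4, -0.1], [0.4, -0.2], [-0.5, 0.1], [0.9, 0.1], [-1.4, -0.4], [0.1, -0.4], [-0.7, -0.3], [0.6, -0.4]]
[ 5.18400e-01 -1.75000e-02  5.74000e-02 -5.17637e+01  1.97000e-02
  1.36400e-01]
[[-0.8, 0.9], [0.5, 0.3], [-0.6, 0.2], [0.8, -0.1], [-0.3, -0.4], [0.6, 0.4], [0.2, 0.4], [0.7, -0.3], [-0.9, -0.3], [0.1, -0.6], [-0.6, -0.6], [0.2, 0.2]]
```

```bash
python3 fit3.py | tail -5 | head -1 ; python3 fit3.py | grep '^\[ '
python3 - <<'E'
from m import *
R=tilt(-52,0)
st()
p,Rr,s=pose();im,K,V=load('w18');c=-V[:3,:3].T@V[:3,3];print((Rr.T@(c-p)*1e3).round(1))
t=np.array([.5224,-.0238,.058])
overlay('w17',[((R,t),tray,(0,0,255)),((R,t-[0,0,.058]),tray,(0,255,0))],'o19',(220,40,190,200),3)
E
```

```text
[ 5.22000e-01 -2.33000e-02  5.71000e-02 -5.18876e+01]
[ 5.2270e-01 -2.3700e-02 -2.1000e-03 -5.2143e+01]
[ 5.227e-01 -2.370e-02  0.000e+00 -5.203e+01]
[ 5.22000e-01 -2.33000e-02  5.71000e-02 -5.18876e+01]
[ 5.18400e-01 -1.75000e-02  5.74000e-02 -5.17637e+01  1.97000e-02
t 19.45 p [533.4  45.7 412.4] psi 127.89 xax [-0.001  0.    -1.   ] F [ 0.71 -0.02  0.41] T [ 0.12 -0.07  0.04] g 1.0 q [ 0.92  0.22 -1.18  1.69  0.21  1.37  1.93]
[ 20.9   0.6 -81.1]
```

View pics/o19.png

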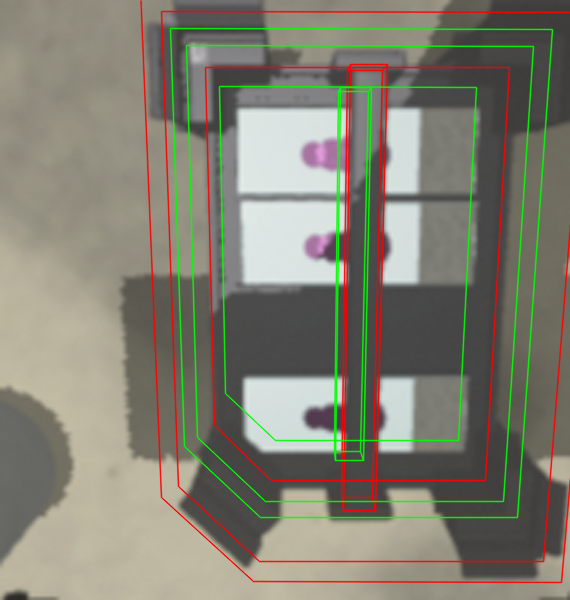

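Run:
```python
from m import *
plan(np.array([.50,.29,.42]),down(np.radians(5)),15)
```

```text
total [-33.4 244.3   7.6] rot [ 2.145e+00 -1.000e-03  0.000e+00]
[-0.5, 14.2, 8.2] [0.143, -0.0001, 0.0]
[-0.5, 15.3, 6.1] [0.143, -0.0001, 0.0]
[-0.5, 16.0, 3.9] [0.143, -0.0001, 0.0]
[-0.5, 16.4, 1.6] [0.143, -0.0001, 0.0]
[-0.5, 16.4, -0.8] [0.143, -0.0001, 0.0]
[-0.5, 16.1, -3.1] [0.143, -0.0001, 0.0]
[-0.5, 15.5, -5.4] [0.143, -0.0001, 0.0]
[-0.5, 14.6, -7.5] [0.143, -0.0001, 0.0]
[-0.5, 13.4, -9.5] [0.143, -0.0001, 0.0]
[-0.5, 11.9, -11.3] [0.143, -0.0001, 0.0]
[-0.5, 10.2, -12.9] [0.143, -0.0001, 0.0]
[-0.5, 8.2, -14.2] [0.143, -0.0001, 0.0]
[-0.5, 6.1, -15.3] [0.143, -0.0001, 0.0]
[-0.5, 3.9, -16.0] [0.143, -0.0001, 0.0]
[-0.5, 1.5, -16.4] [0.143, -0.0001, 0.0]
```

```bash
python3 -m creep '[[-1,14,8,0.143,0,0,87],[-1,15,6,0.143,0,0,87],[0,16,4,0.143,0,0,87],[-1,16,2,0.143,0,0,87],[0,16,-1,0.143,0,0,87]]'
python3 -m creep '[[-1,16,-3,0.143,0,0,87],[0,15,-5,0.143,0,0,87],[-1,15,-8,0.143,0,0,87],[0,13,-10,0.143,0,0,87],[-1,12,-11,0.143,0,0,87]]'
python3 -m creep '[[0,10,-13,0.143,0,0,87],[-1,8,-14,0.143,0,0,87],[0,6,-15,0.143,0,0,87],[-1,4,-16,0.143,0,0,87],[0,2,-16,0.143,0,0,87]]'
python3 -m creep '[[0,0,0,0,0,0,87],[0,0,0,0,0,0,87]]'
python3 -c "
from m import *
st();save('wrist','w20');st()"
```

```text
time: 19.95
position: [0.5228, 0.127, 0.4155]
tool_rot: [0.047, 1.572, -0.045]
ft_force: [0.4, 0.1, 0.0]
grip_width: 1.003
time: 20.45
position: [0.5112, 0.208, 0.4183]
tool_rot: [0.605, 1.487, -0.605]
ft_force: [-0.1, -0.3, 0.5]
grip_width: 1.001
time: 20.95
position: [0.5007, 0.2887, 0.4204]
tool_rot: [1.149, 1.249, -1.149]
ft_force: [0.6, 0.4, -0.1]
grip_width: 0.999
time: 21.15
position: [0.5003, 0.2883, 0.4204]
tool_rot: [1.14, 1.253, -1.142]
ft_force: [0.3, 0.2, -0.3]
grip_width: 1.0
t 21.15 p [500.3 288.3 420.4] psi 5.32 xax [-0.002  0.    -1.   ] F [ 0.32  0.21 -0.28] T [-0.04 -0.13 -0.04] g 1.0 q [ 0.22  0.27 -0.93  1.59  0.22  1.39 -0.64]
t 21.2 p [500.5 287.8 420.4] psi 5.23 xax [-0.002  0.    -1.   ] F [ 0.55  0.43 -0.11] T [ 0.02 -0.16 -0.01] g 0.996 q [ 0.22  0.27 -0.93  1.59  0.22  1.39 -0.64]
```

View pics/w20.png

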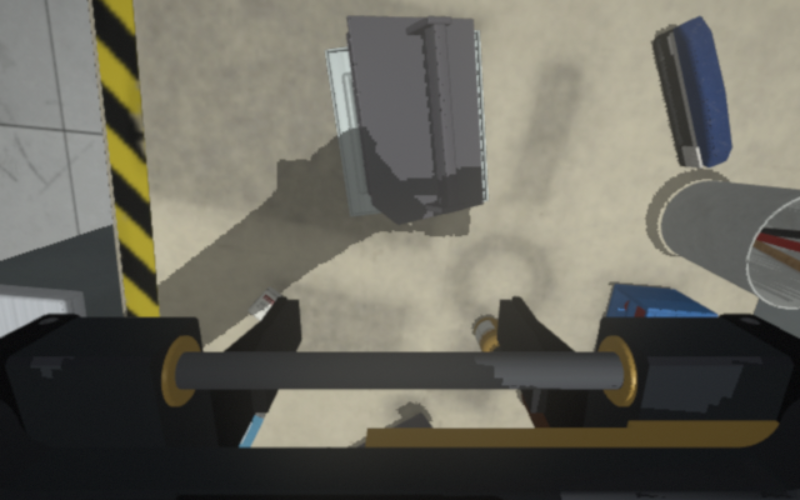

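```bash
python3 -m creep '[[0,45,-10,0,0,0,87],[0,45,-10,0,0,0,87],[0,0,0,0,0,0,87],[0,0,0,0,0,0,87],[0,0,0,0,0,0,87]]'
python3 -c "
from m import *
st();save('wrist','w21');st()
cv2.imwrite('pics/a20.png',np.hstack([cv2.resize(load(n)[0][0:190,c:c+150],None,fx=2.6,fy=2.6) for n,c in(('w20',250),('w21',130))]))"
```

```text
time: 21.7
position: [0.5872, 0.3165, 0.421]
tool_rot: [1.142, 1.252, -1.143]
ft_force: [0.3, 1.5, 0.1]
grip_width: 0.999
t 21.7 p [587.2 316.5 421. ] psi 5.19 xax [-0.002  0.001 -1.   ] F [0.27 1.48 0.13] T [-0.06 -0.11  0.01] g 0.999 q [ 0.08  0.48 -0.88  1.36  0.37  1.47 -0.68]
t 21.75 p [586.8 316.7 421.5] psi 5.2 xax [-0.     0.001 -1.   ] F [0.27 0.24 0.43] T [-0.01 -0.07 -0.01] g 1.003 q [ 0.08  0.48 -0.88  1.36  0.37  1.47 -0.68]
```

View pics/a20.png

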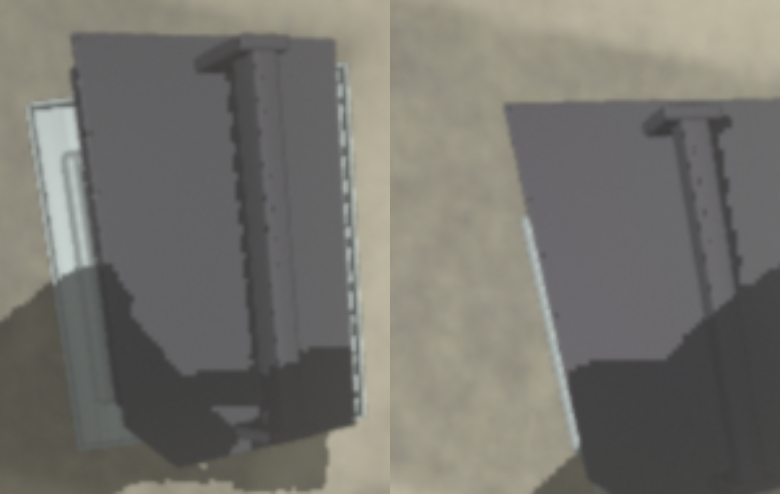

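Run:
```python
from m import *
cv2.imwrite('pics/e20.png',np.hstack([cr('w20',322,2),cr('w20',330,130)]))
cv2.imwrite('pics/e21.png',np.hstack([cr('w21',222,25),cr('w21',245,160)]))
c=load('w21')[0][25:225,160:340]/255.;cv2.imwrite('pics/e21b.png',(cv2.resize(c,None,fx=3,fy=3,interpolation=cv2.INTER_LINEAR)**.55*255).astype(np.uint8))
```

View pics/e20.png

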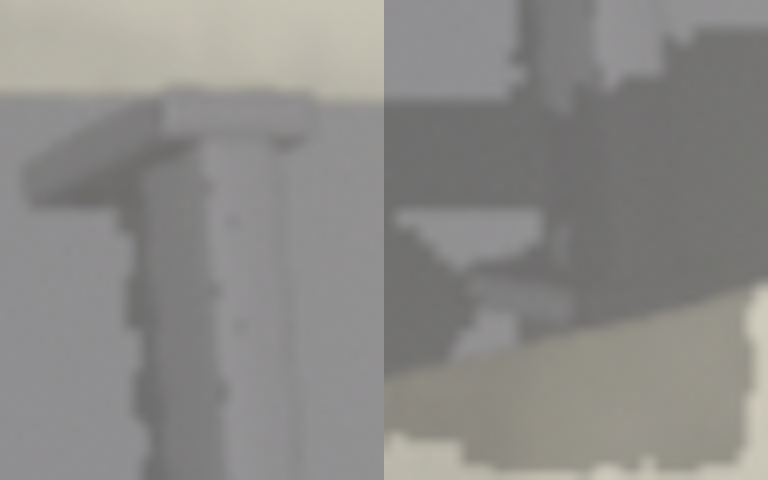

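View pics/e21.png

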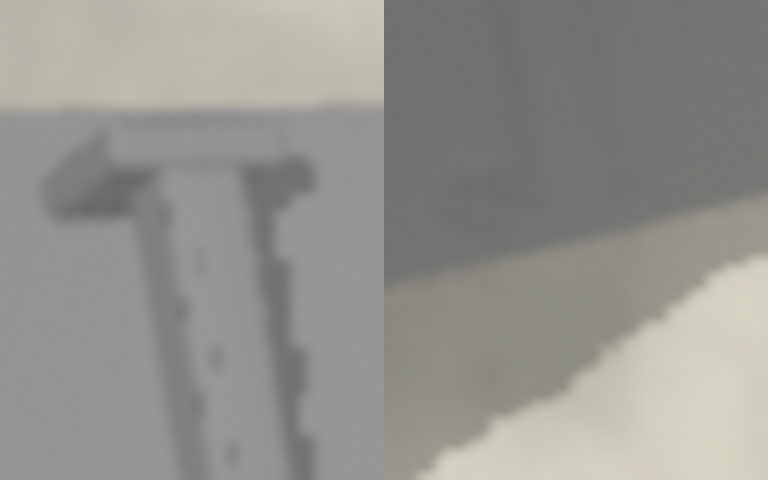

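View pics/e21b.png

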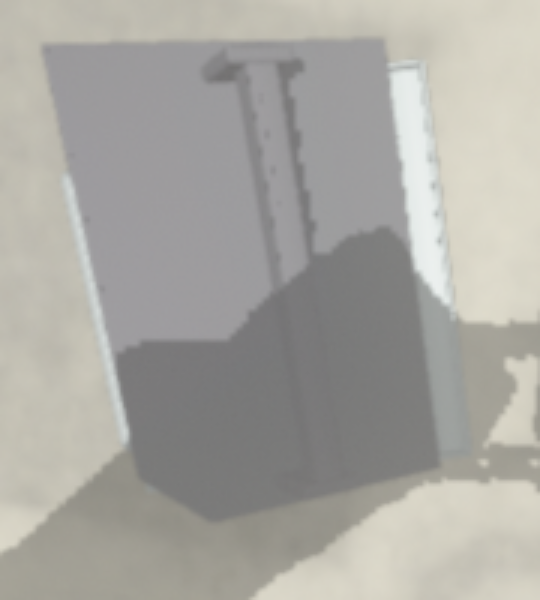

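```bash
cat > fit4.py <<'E'
from m import *
def L(n,ox,oy,x0,k,pts): return [(n,ox+(X-x0+.5)/k-.5,oy+(Y+.5)/k-.5,np.array(P,float)) for (X,Y,P) in pts]
a,b=62,66
obs=L('w20',250,0,0,2.6,[(72,36,(54,-74,21)),(335,40,(-54,-74,21)),(355,424,(-54,74,21)),(122,420,(54,50.5,21)),(180,467,(30.5,74,21))])
obs+=L('w21',160,25,0,3,[(43,45,(54,-74,21)),(385,40,(-54,-74,21)),(440,467,(-54,74,21)),(138,470,(54,50.5,21)),(212,521,(30.5,74,21))])
obs+=L('w20',322,2,0,8,[(165,90,(10,-b,50)),(315,95,(-10,-b,50)),(205,140,(5,-a,50)),(270,140,(-5,-a,50))])
obs+=L('w21',222,25,0,8,[(108,122,(10,-b,50)),(280,125,(-10,-b,50)),(160,168,(5,-a,50)),(242,165,(-5,-a,50))])
C={n:load(n)[1:] for n in('w20','w21')}
def res(v):
    R=tilt(v[3],v[4]); r=[]
    for n,u,w,P in obs: r+=list(proj(*C[n],P/1000@R.T+v[:3])[0]-[u,w])
    return np.array(r)
for k in(4,5):
    f=lambda q:res(list(q)+[30]*(5-k))
    s=least_squares(f,[.49,.36,.052,185,30][:k],x_scale=[.01,.01,.01,1,1][:k],loss='soft_l1')
    print(s.x.round(4)); print(f(s.x).reshape(-1,2).round(1).tolist())
    if k==4: v=s.x
R=tilt(v[3],30);t=v[:3]
print('handle',(R@[0,0,.043]+t).round(4)); np.savez('coverpose.npz',R=R,t=t)
overlay('w20',[((R,t),cover,(0,0,255))],'tmp',(240,0,180,190),2.2);A=cv2.imread('pics/tmp.png')
overlay('w21',[((R,t),cover,(0,0,255))],'tmp',(150,20,180,190),2.2);B=cv2.imread('pics/tmp.png')
cv2.imwrite('pics/o20.png',np.hstack([A,B]))
E
python3 fit4.py
```

```text
[5.001000e-01 3.721000e-01 5.050000e-02 1.917818e+02]
[[-0.2, -1.7], [-0.1, -0.4], [0.1, 0.6], [0.2, -1.4], [2.1, -0.3], [-0.9, -0.7], [-0.2, -0.5], [-0.0, 0.5], [-1.1, -0.6], [2.8, -0.0], [-0.9, 0.8], [-0.1, 0.7], [-0.4, 0.0], [1.1, 0.2], [-0.4, 1.0], [0.6, 0.2], [-0.2, 0.3], [0.7, 0.4]]
[5.001000e-01 3.721000e-01 5.050000e-02 1.917813e+02 2.999560e+01]
[[-0.2, -1.7], [-0.1, -0.4], [0.1, 0.6], [0.2, -1.4], [2.1, -0.3], [-0.9, -0.7], [-0.2, -0.5], [-0.0, 0.5], [-1.1, -0.6], [2.8, -0.0], [-0.9, 0.8], [-0.1, 0.7], [-0.4, 0.0], [1.1, 0.2], [-0.4, 1.0], [0.6, 0.2], [-0.3, 0.3], [0.7, 0.4]]
handle [0.5212 0.3765 0.0878]
```

View pics/o20.png

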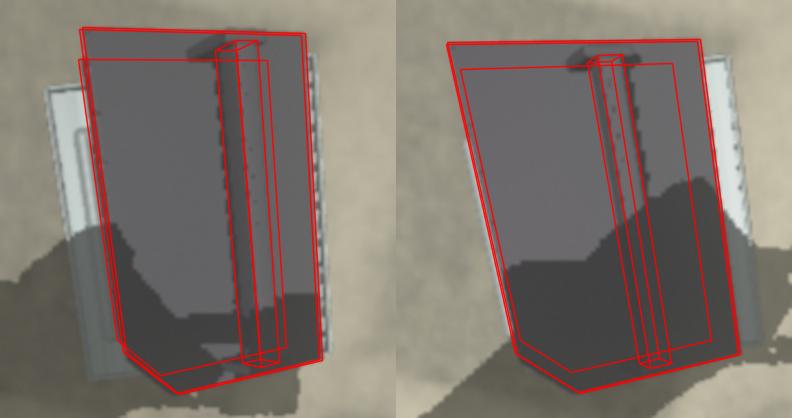

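Run:
```python
from m import *
im,K,V=load('w20')
for uv in [(655,40),(680,165),(650,200),(690,20)]: print(uv,atz(K,V,np.array(uv)/1.25,.03).round(3))
d=np.load('coverpose.npz');R,t=d['R'],d['t']-bias+[0,0,.0007]; np.savez('coverpose.npz',R=R,t=t)
for x in(-95,):
  for y in(-38,38):
    for z in(94,207): print(x,y,z,(R@[x/1e3,y/1e3,z/1e3]+t).round(3))
p,Rt=tgrasp(R,t,.12); print(p,np.hypot(*p[:2])); plan(p,Rt,6)
```

```text
(655, 40) [0.694 0.457 0.03 ]
(680, 165) [0.744 0.361 0.03 ]
(650, 200) [0.725 0.328 0.03 ]
(690, 20) [0.718 0.474 0.03 ]
-95 -38 94 [0.62  0.436 0.085]
-95 -38 207 [0.675 0.448 0.183]
-95 38 94 [0.636 0.362 0.085]
-95 38 207 [0.691 0.373 0.183]
[0.66139434 0.40583323 0.3344215 ] 0.7759787909968917
total [ 74.6  89.2 -87.1] rot [-0.112 -0.031 -0.523]
[14.5, 13.7, -13.7] [-0.0187, -0.0051, -0.0871]
[13.2, 15.2, -13.5] [-0.0187, -0.0051, -0.0871]
[11.7, 16.5, -13.2] [-0.0187, -0.0051, -0.0871]
[10.2, 17.7, -13.0] [-0.0187, -0.0051, -0.0871]
[8.5, 18.8, -12.7] [-0.0187, -0.0051, -0.0871]
[6.8, 19.7, -12.4] [-0.0187, -0.0051, -0.0871]
```

```bash
python3 -m creep '[[14,14,-14,-0.019,-0.005,-0.087,87],[13,15,-13,-0.019,-0.005,-0.087,87],[12,16,-13,-0.019,-0.005,-0.087,87],[10,18,-13,-0.019,-0.005,-0.087,87],[8,19,-13,-0.019,-0.005,-0.087,87]]'
python3 -m creep '[[7,20,-12,-0.019,-0.005,-0.087,87],[0,0,0,0,0,0,87],[0,0,0,0,0,0,87]]'
python3 -c "
from m import *
st();save('wrist','w22')
d=np.load('coverpose.npz');R,t=d['R'],d['t']
p,Rt=tgrasp(R,t,.0); plan(p,Rt,1)
overlay('w22',[((R,t+bias),cover,(0,0,255))],'o21',(0,0,640,400),1.25)"
```

```text
time: 22.25
position: [0.65, 0.3911, 0.351]
tool_rot: [0.801, 1.566, -1.391]
ft_force: [-0.0, -0.5, 0.5]
grip_width: 1.0
time: 22.55
position: [0.6621, 0.4061, 0.3347]
tool_rot: [0.726, 1.624, -1.437]
ft_force: [0.7, -0.1, 1.0]
grip_width: 1.004
t 22.55 p [662.1 406.1 334.7] psi 11.93 xax [-0.489 -0.101 -0.866] F [ 0.67 -0.11  0.99] T [ 0.12 -0.63 -0.02] g 1.004 q [-0.23  0.97 -0.81  0.8   0.34  1.99 -0.63]
total [ -59.4  -12.  -106.3] rot [ 0.002 -0.002 -0.003]
[122.4, 0.3, -0.2] [0.002, -0.0016, -0.0032]
```

View pics/o21.png

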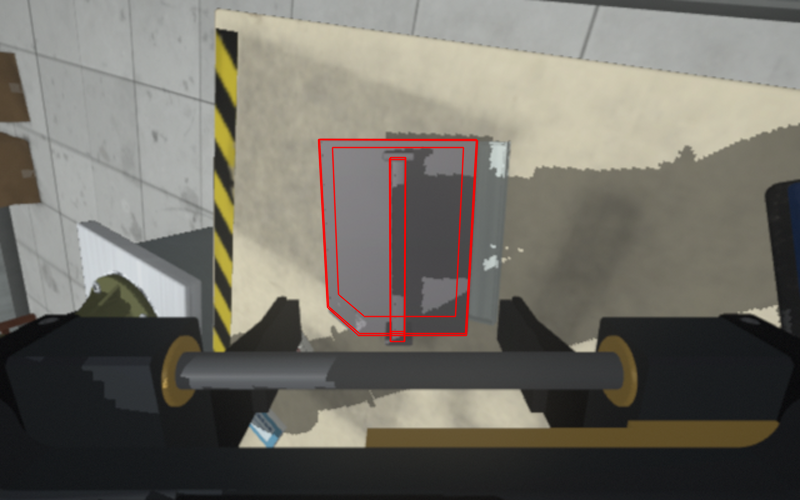

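```bash
python3 -m creep '[[25,0,0,0,0,0,60],[30,0,0,0,0,0,50],[30,0,0,0,0,0,50],[18,0,0,0,0,0,50],[0,0,0,0,0,0,50]]'
python3 -c "
from m import *
st();save('wrist','w23')
d=np.load('coverpose.npz');R,t=d['R'],d['t']
p,Rt=tgrasp(R,t,.0); plan(p,Rt,1)
overlay('w23',[((R,t+bias),cover,(0,0,255))],'o22',(0,0,640,400),1.25)"
```

```text
time: 23.1
position: [0.6109, 0.3938, 0.2468]
tool_rot: [0.726, 1.62, -1.437]
ft_force: [0.3, -0.1, 0.1]
grip_width: 0.635
t 23.1 p [610.9 393.8 246.8] psi 11.85 xax [-0.488 -0.103 -0.867] F [ 0.27 -0.11  0.08] T [ 0.14 -0.68 -0.05] g 0.635 q [-0.14  0.93 -0.82  1.1   0.33  1.76 -0.66]
total [ -9.2  -0.7 -17.6] rot [ 0.001 -0.    -0.004]
[19.9, 0.8, -1.2] [0.0008, -0.0004, -0.0036]
```

View pics/o22.png

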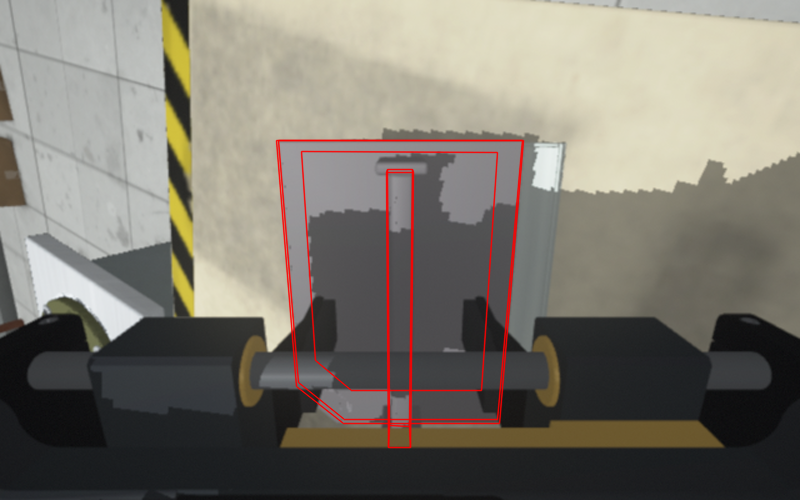

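```bash
python3 -m creep '[[8,0.5,-1,0,0,-0.004,50],[8,0,0,0,0,0,40],[1,0,0,0,0,0,30],[0,0,0,0,0,0,20],[0,0,0,0,0,0,6]]' 50
python3 -c "
from m import *
st()"
python3 -m creep '[[0,0,0,0,0,0,6],[0,0,0,0,0,0,6],[0,0,0,0,0,0,6],[0,0,0,0,0,0,6],[0,0,0,0,0,0,6]]'
python3 -c "
from m import *
st();save('wrist','w24')
d=np.load('coverpose.npz');R,t=d['R'],d['t']
p,Rt=tgrasp(R,t,.0); plan(p,Rt,1)"
```

```text
time: 23.65
position: [0.6042, 0.395, 0.2304]
tool_rot: [0.723, 1.626, -1.441]
ft_force: [0.4, -0.5, 0.1]
grip_width: 0.297
t 23.65 p [604.2 395.  230.4] psi 11.88 xax [-0.493 -0.101 -0.864] F [ 0.39 -0.51  0.06] T [ 0.14 -0.69 -0.06] g 0.297 q [-0.13  0.94 -0.82  1.13  0.33  1.73 -0.67]
time: 24.15
position: [0.604, 0.395, 0.2304]
tool_rot: [0.723, 1.626, -1.441]
ft_force: [-0.7, 0.5, 1.2]
grip_width: 0.109
t 24.15 p [604.  395.  230.4] psi 11.89 xax [-0.493 -0.102 -0.864] F [-0.74  0.53  1.22] T [ 0.07 -0.49  0.03] g 0.109 q [-0.13  0.94 -0.82  1.13  0.33  1.73 -0.67]
total [-1.3 -1.4  0. ] rot [ 0.002 -0.001  0.004]
[0.8, -1.3, 1.1] [0.0017, -0.0013, 0.0041]
```

View pics/w24.png

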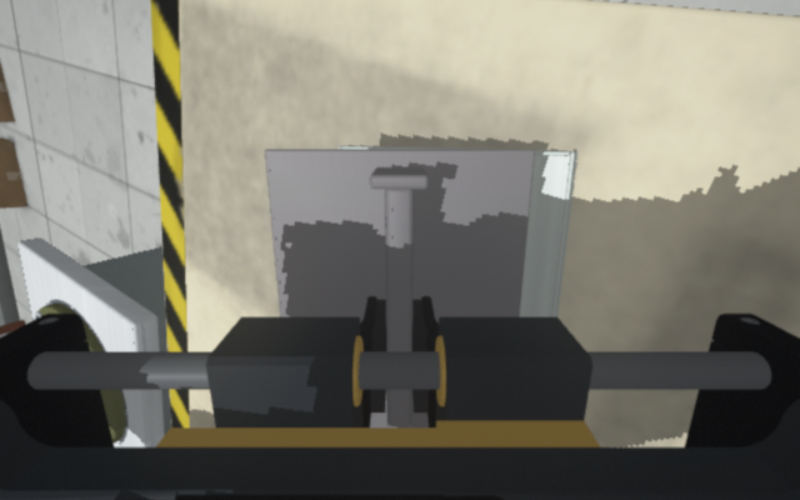

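```bash
python3 -m creep '[[-8,0,0,0,0,0,6],[-15,0,0,0,0,0,6],[-20,0,0,0,0,0,6],[-20,0,0,0,0,0,6],[0,0,0,0,0,0,6]]'
python3 -c "
from m import *
st()
p,R,s=pose(); g=p+.164*R[:,0]; Rl=down(np.radians(11.9)); pl=g-.164*Rl[:,0]+[-.02,-.0,.10]; print(pl); plan(pl,Rl,6)"
```

```text
time: 24.7
position: [0.6367, 0.4015, 0.2873]
tool_rot: [0.729, 1.625, -1.438]
ft_force: [-1.0, 0.9, -1.1]
grip_width: 0.107
t 24.7 p [636.7 401.5 287.3] psi 11.81 xax [-0.49  -0.098 -0.866] F [-1.03  0.87 -1.15] T [ 0.13 -0.84 -0.02] g 0.107 q [-0.18  0.95 -0.82  0.97  0.33  1.86 -0.65]
[0.53638073 0.38536246 0.40916546]
total [-100.3  -16.1  121.9] rot [-0.003 -0.004  0.523]
[-9.2, -24.8, -0.8] [-0.0004, -0.0007, 0.0871]
[-11.3, -23.9, -0.8] [-0.0004, -0.0007, 0.0871]
[-13.3, -22.8, -0.8] [-0.0004, -0.0007, 0.0871]
[-15.3, -21.6, -0.8] [-0.0004, -0.0007, 0.0871]
[-17.1, -20.2, -0.8] [-0.0004, -0.0007, 0.0871]
[-18.8, -18.6, -0.8] [-0.0004, -0.0007, 0.0871]
```

```bash
python3 -m creep '[[-9,-25,-1,0,0,0.087,6],[-11,-24,-1,0,0,0.087,6],[-13,-23,-1,0,0,0.087,6],[-15,-22,-1,0,0,0.087,6],[-17,-20,-1,0,0,0.087,6]]'
python3 -m creep '[[-19,-19,-1,0,0,0.087,6],[0,0,0,0,0,0,6],[0,0,0,0,0,0,6]]'
python3 -c "
from m import *
st();save('wrist','w25');p,R,s=pose()
d=np.load('basepose.npz'); t=np.array([.5236,-.0229,.116]); pt,Rt=tgrasp(d['R'],t,.07)
pt-=.001*Rt[:,2]
print(pt);plan(pt,Rt,16)
overlay('w25',[(inhand(p+bias,R,dy=1),cover,(0,0,255))],'o23',(140,60,360,200),2.2)"
```

```text
time: 25.2
position: [0.5497, 0.3882, 0.3855]
tool_rot: [1.005, 1.359, -1.123]
ft_force: [0.4, 1.2, -0.6]
grip_width: 0.107
time: 25.5
position: [0.5336, 0.3856, 0.4062]
tool_rot: [1.052, 1.304, -1.06]
ft_force: [0.4, -0.8, -2.6]
grip_width: 0.11
t 25.5 p [533.6 385.6 406.2] psi 11.83 xax [-0.006 -0.001 -1.   ] F [ 0.35 -0.84 -2.62] T [-0.03 -0.13 -0.  ] g 0.11 q [-0.01  0.49 -0.92  1.4   0.38  1.45 -0.72]
[ 0.52281167 -0.02351525  0.393     ]
total [ -11.8 -408.6  -12.1] rot [-2.028 -0.008  0.005]
[0.8, -5.9, 24.9] [-0.1268, -0.0005, 0.0003]
[0.8, -9.0, 23.9] [-0.1268, -0.0005, 0.0003]
[0.8, -12.0, 22.6] [-0.1268, -0.0005, 0.0003]
[0.8, -14.7, 20.9] [-0.1268, -0.0005, 0.0003]
[0.8, -17.2, 18.9] [-0.1268, -0.0005, 0.0003]
[0.8, -19.5, 16.5] [-0.1268, -0.0005, 0.0003]
[0.8, -21.4, 13.9] [-0.1268, -0.0005, 0.0003]
[0.8, -23.0, 11.1] [-0.1268, -0.0005, 0.0003]
[0.8, -24.2, 8.1] [-0.1268, -0.0005, 0.0003]
[0.8, -25.1, 5.0] [-0.1268, -0.0005, 0.0003]
[0.8, -25.5, 1.8] [-0.1268, -0.0005, 0.0003]
[0.8, -25.5, -1.5] [-0.1268, -0.0005, 0.0003]
[0.8, -25.1, -4.7] [-0.1268, -0.0005, 0.0003]
[0.8, -24.3, -7.8] [-0.1268, -0.0005, 0.0003]
[0.8, -23.1, -10.8] [-0.1268, -0.0005, 0.0003]
[0.8, -21.6, -13.7] [-0.1268, -0.0005, 0.0003]
```

View pics/o23.png

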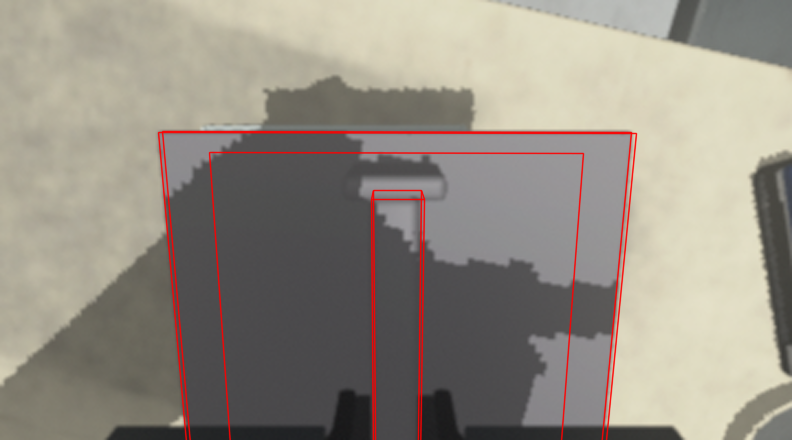

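```bash
python3 -m creep '[[0,-6,25,-0.127,0,0,6],[0,-9,24,-0.127,0,0,6],[0,-12,23,-0.127,0,0,6],[0,-15,21,-0.127,0,0,6],[0,-17,19,-0.127,0,0,6]]'
python3 -m creep '[[0,-20,16,-0.127,0,0,6],[0,-21,14,-0.127,0,0,6],[0,-23,11,-0.127,0,0,6],[0,-24,8,-0.127,0,0,6],[0,-25,5,-0.127,0,0,6]]'
python3 -m creep '[[0,-26,2,-0.127,0,0,6],[0,-26,-1,-0.127,0,0,6],[0,-25,-5,-0.127,0,0,6],[0,-24,-8,-0.127,0,0,6],[0,-23,-11,-0.127,0,0,6]]'
python3 -m creep '[[0,-22,-14,-0.127,0,0,6],[0,0,0,0,0,0,6],[0,0,0,0,0,0,6]]'
python3 -c "
from m import *
st()
d=np.load('basepose.npz'); t=np.array([.5236,-.0229,.116]); pt,Rt=tgrasp(d['R'],t,.05)
pt-=.001*Rt[:,2]
plan(pt,Rt,1)"
```

```text
time: 26.05
position: [0.5319, 0.2552, 0.4044]
tool_rot: [0.567, 1.505, -0.571]
ft_force: [0.1, -0.2, -1.8]
grip_width: 0.107
time: 26.55
position: [0.5277, 0.1278, 0.4051]
tool_rot: [0.074, 1.579, -0.07]
ft_force: [0.9, -0.7, -1.6]
grip_width: 0.11
time: 27.05
position: [0.5238, -0.0007, 0.4054]
tool_rot: [-0.422, 1.535, 0.431]
ft_force: [0.0, 0.3, -2.5]
grip_width: 0.108
time: 27.35
position: [0.5231, -0.026, 0.4056]
tool_rot: [-0.514, 1.514, 0.525]
ft_force: [-0.4, 0.8, -2.0]
grip_width: 0.109
t 27.35 p [523.1 -26.  405.6] psi 128.0 xax [-0.008  0.004 -1.   ] F [-0.39  0.76 -1.97] T [ 0.15 -0.11  0.03] g 0.109 q [ 1.18  0.26 -1.34  1.73  0.26  1.37  2.03]
total [ -0.3   2.5 -32.6] rot [ 0.001 -0.004 -0.008]
[32.6, 1.9, 1.4] [0.0005, -0.0035, -0.008]
```

```bash
python3 -m creep '[[8,2,1.5,0,-0.0035,-0.008,6],[10,0,0,0,0,0,6],[8,0,0,0,0,0,6],[0,0,0,0,0,0,6],[0,0,0,0,0,0,6]]'
python3 - <<'E'
from m import *
st()
save('scene','s30');save('wrist','w30');save('top','t30')
p,R,s=pose();im,K,V=load('w30');c=-V[:3,:3].T@V[:3,3];print((R.T@(c-p)*1e3).round(1))
d=np.load('basepose.npz'); Rb=d['R'];t=np.array([.5236,-.0229,.0])
pt,Rt=tgrasp(Rb,t+[0,0,.116],.02); pt-=.001*Rt[:,2];plan(pt,Rt,1)
overlay('w30',[(inhand(p+bias,R,dy=1),cover,(0,0,255)),((Rb,t+bias+[0,0,.058]),tray,(0,255,0))],'o24',(100,40,440,220),1.8)
overlay('s30',[],'o25',(290,110,110,120),6)
E
```

```text
time: 27.85
position: [0.5227, -0.0212, 0.3802]
tool_rot: [-0.526, 1.507, 0.52]
ft_force: [0.5, -0.6, -0.7]
grip_width: 0.108
t 27.85 p [522.7 -21.2 380.2] psi 128.29 xax [ 0.001 -0.003 -1.   ] F [ 0.53 -0.63 -0.74] T [ 0.15 -0.09 -0.  ] g 0.108 q [ 1.16  0.28 -1.32  1.77  0.28  1.31  2.01]
[ 21.3   0.7 -81. ]
total [ -0.1  -2.1 -37.8] rot [ 0.005 -0.     0.005]
[37.9, -1.4, -1.4] [0.0049, -0.0003, 0.0045]
```

View pics/o24.png

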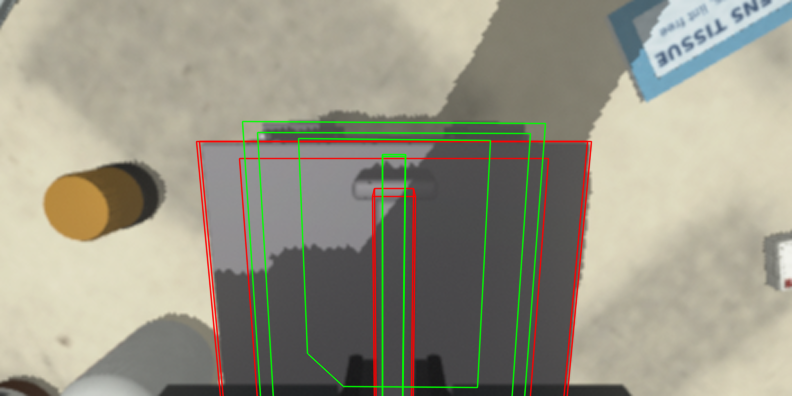

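View pics/o25.png

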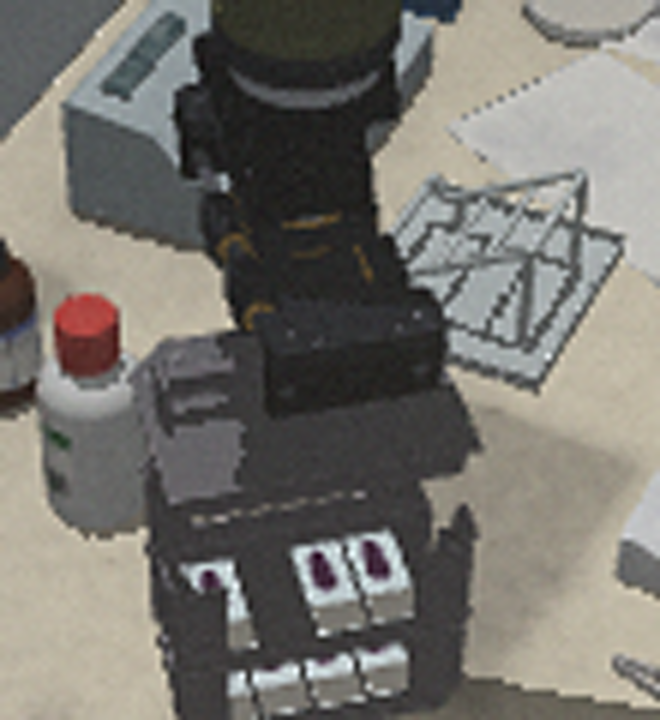

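```bash
python3 -m creep '[[10,-1.4,-1.4,0.005,0,0.0045,6],[12,0,0,0,0,0,6],[6,0,0,0,0,0,6],[0,0,0,0,0,0,6],[0,0,0,0,0,0,6]]'
python3 - <<'E'
from m import *
st()
save('scene','s31')
d=np.load('basepose.npz'); Rb=d['R'];t=np.array([.5236,-.0229,.0])
pt,Rt=tgrasp(Rb,t+[0,0,.116],.0); pt-=.001*Rt[:,2];plan(pt,Rt,1)
overlay('s31',[],'o26',(295,140,90,95),7)
E
```

```text
time: 28.5
position: [0.5225, -0.0234, 0.3523]
tool_rot: [-0.518, 1.509, 0.52]
ft_force: [0.4, 0.2, -1.4]
grip_width: 0.107
t 28.5 p [522.5 -23.4 352.3] psi 127.98 xax [-0.001  0.    -1.   ] F [ 0.38  0.22 -1.35] T [ 0.15 -0.1   0.02] g 0.107 q [ 1.13  0.31 -1.3   1.8   0.31  1.27  1.98]
total [  0.2  -0.1 -29.6] rot [-0.    -0.    -0.001]
[29.6, -0.2, 0.1] [-0.0, -0.0003, -0.0005]
```

View pics/o26.png

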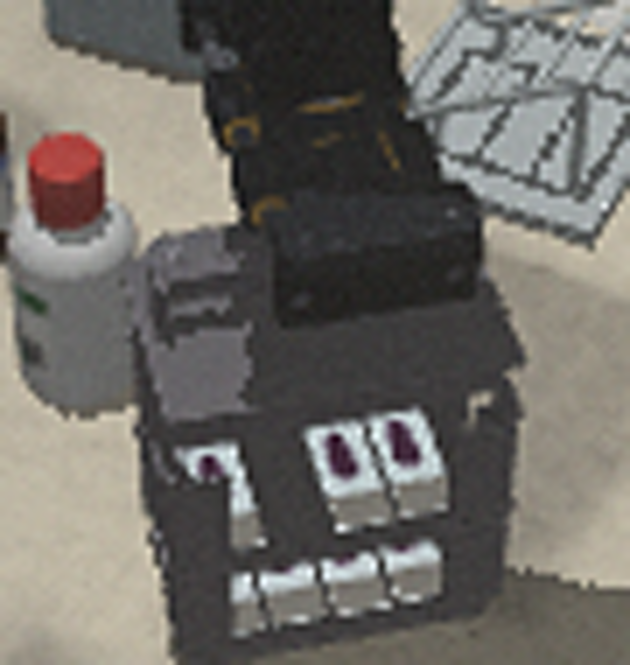

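```bash
python3 -m creep '[[6,0,0,0,0,0,6],[5,0,0,0,0,0,6],[3,0,0,0,0,0,6],[0,0,0,0,0,0,6]]'
python3 -m creep '[[2,0,0,0,0,0,6],[2,0,0,0,0,0,6],[1,0,0,0,0,0,6],[0,0,0,0,0,0,6]]'
python3 -m creep '[[1,0,0,0,0,0,6],[1,0,0,0,0,0,6],[1,0,0,0,0,0,6],[0,0,0,0,0,0,6]]'
python3 -c "
from m import *
st()"
```

```text
time: 28.95
position: [0.5223, -0.0236, 0.3379]
tool_rot: [-0.518, 1.509, 0.519]
ft_force: [-0.5, 0.5, -1.7]
grip_width: 0.109
time: 29.35
position: [0.5225, -0.0235, 0.3334]
tool_rot: [-0.518, 1.509, 0.519]
ft_force: [0.7, -0.2, -1.7]
grip_width: 0.113
time: 29.75
position: [0.5225, -0.0236, 0.3304]
tool_rot: [-0.518, 1.509, 0.519]
ft_force: [0.1, -0.3, -1.7]
grip_width: 0.109
t 29.75 p [522.5 -23.6 330.4] psi 127.96 xax [-0.001  0.    -1.   ] F [ 0.15 -0.27 -1.69] T [ 0.12 -0.09  0.03] g 0.109 q [ 1.1   0.33 -1.27  1.83  0.34  1.23  1.96]
```

No contact, already inside the guides. Keep going in small steps.

```bash
python3 -m creep '[[1,0,0,0,0,0,6],[1,0,0,0,0,0,6],[1,0,0,0,0,0,6],[0,0,0,0,0,0,6]]'
python3 -m creep '[[1,0,0,0,0,0,6],[1,0,0,0,0,0,6],[0.5,0,0,0,0,0,6],[0,0,0,0,0,0,6]]'
python3 -c "
from m import *
st()"
```

```text
time: 30.15
position: [0.5225, -0.0236, 0.3273]
tool_rot: [-0.518, 1.509, 0.519]
ft_force: [-0.6, 0.1, -1.7]
grip_width: 0.108
time: 30.55
position: [0.5225, -0.0236, 0.3249]
tool_rot: [-0.518, 1.509, 0.519]
ft_force: [-0.7, 0.2, -2.1]
grip_width: 0.108
t 30.55 p [522.5 -23.6 324.9] psi 127.96 xax [-0.001 -0.    -1.   ] F [-0.67  0.15 -2.09] T [ 0.16 -0.07 -0.06] g 0.108 q [ 1.1   0.34 -1.27  1.84  0.35  1.22  1.95]
```

```bash
python3 -m creep '[[0.7,0,0,0,0,0,6],[0.7,0,0,0,0,0,6],[0,0,0,0,0,0,6]]'
python3 -m creep '[[0.7,0,0,0,0,0,6],[0,0,0,0,0,0,6]]'
python3 -m creep '[[0.7,0,0,0,0,0,6],[0,0,0,0,0,0,6]]'
python3 -c "
from m import *
st()"
```

```text
time: 30.85
position: [0.5225, -0.0236, 0.3235]
tool_rot: [-0.518, 1.509, 0.519]
ft_force: [0.2, -0.1, -2.0]
grip_width: 0.106
time: 31.05
position: [0.5225, -0.0235, 0.3229]
tool_rot: [-0.519, 1.509, 0.519]
ft_force: [-0.3, -0.5, -2.5]
grip_width: 0.111
time: 31.25
position: [0.5226, -0.0234, 0.3226]
tool_rot: [-0.519, 1.509, 0.519]
ft_force: [-1.2, 0.4, 1.8]
grip_width: 0.107
t 31.25 p [522.6 -23.4 322.6] psi 127.97 xax [-0.001 -0.    -1.   ] F [-1.15  0.4   1.8 ] T [ 0.15  0.14 -0.  ] g 0.107 q [ 1.09  0.34 -1.27  1.84  0.35  1.22  1.95]
```

Contact right at the expected seated height. A touch more, then release.

```bash
python3 -m creep '[[0.6,0,0,0,0,0,6],[0.5,0,0,0,0,0,6],[0,0,0,0,0,0,6]]'
python3 -c "
from m import *
st()"
python3 -m creep '[[0,0,0,0,0,0,14],[0,0,0,0,0,0,20],[0,0,0,0,0,0,30],[0,0,0,0,0,0,40],[0,0,0,0,0,0,60]]'
python3 -m creep '[[0,0,0,0,0,0,70],[0,0,0,0,0,0,70],[0,0,0,0,0,0,70]]'
python3 -c "
from m import *
st();save('scene','s32');save('wrist','w32');overlay('s32',[],'o27',(295,140,90,95),7)"
```

```text
time: 31.55
position: [0.5228, -0.0232, 0.3224]
tool_rot: [-0.519, 1.509, 0.519]
ft_force: [-4.3, 0.1, 10.2]
grip_width: 0.107
t 31.55 p [522.8 -23.2 322.4] psi 127.97 xax [-0.001 -0.001 -1.   ] F [-4.3   0.06 10.25] T [ 0.04  0.79 -0.02] g 0.107 q [ 1.09  0.34 -1.27  1.84  0.35  1.22  1.95]
time: 32.05
position: [0.5225, -0.0237, 0.3209]
tool_rot: [-0.518, 1.509, 0.519]
ft_force: [-0.6, 0.3, 0.1]
grip_width: 0.418
time: 32.35
position: [0.5225, -0.0236, 0.3211]
tool_rot: [-0.518, 1.509, 0.519]
ft_force: [0.4, -0.3, 1.0]
grip_width: 0.687
t 32.35 p [522.5 -23.6 321.1] psi 127.96 xax [-0.001 -0.    -1.   ] F [ 0.4  -0.33  0.97] T [ 0.15 -0.13 -0.01] g 0.687 q [ 1.09  0.34 -1.26  1.84  0.35  1.22  1.95]
```

View pics/o27.png

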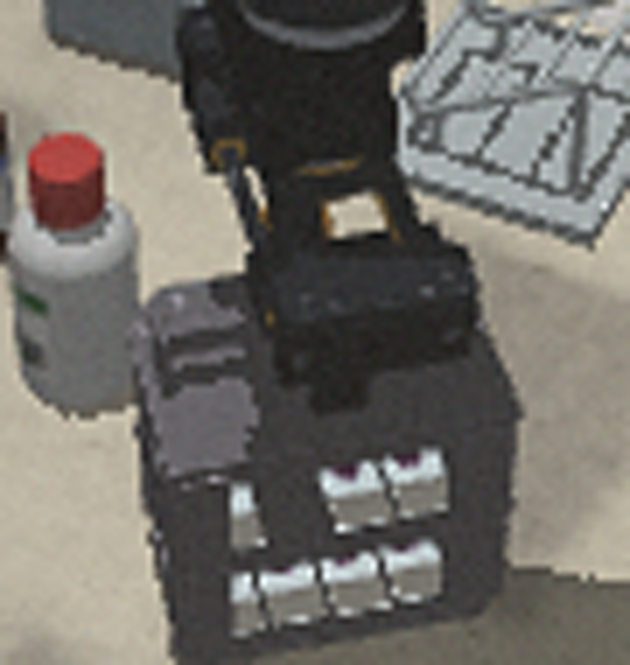

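View pics/w32.png

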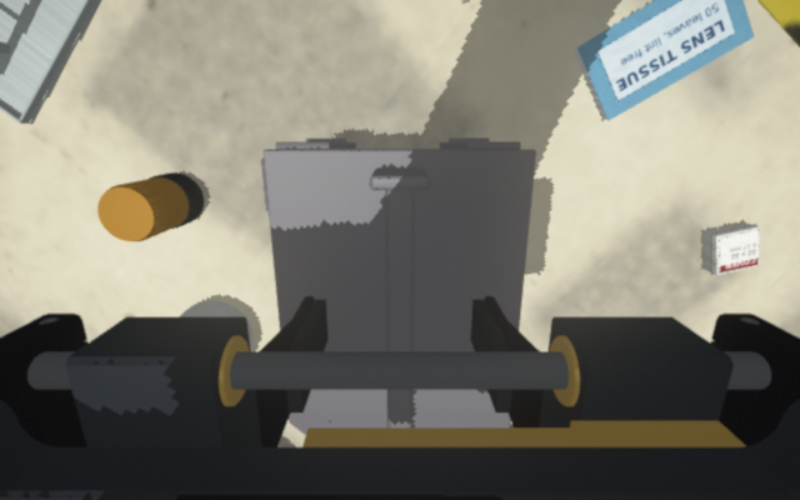

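Released without a drop. Now I retreat upward and check the stack from two views.

```bash
python3 -m creep '[[-8,0,0,0,0,0,70],[-15,0,0,0,0,0,70],[-20,0,0,0,0,0,80],[-25,0,0,0,0,0,87],[-10,0,20,0,0,0,87]]'
python3 -c "
from m import *
st()"
python3 -m creep '[[-10,0,35,0,0,0,87],[0,0,25,0,0,0,87],[0,0,0,0,0,0,87],[0,0,0,0,0,0,87],[0,0,0,0,0,0,87]]'
python3 -c "
from m import *
st();save('wrist','w33');save('scene','s33');p,R,s=pose()
d=np.load('basepose.npz'); Rb=d['R'];t=np.array([.5236,-.0229,.0])+bias
overlay('w33',[((Rb,t+[0,0,.116]),cover,(0,0,255))],'o28',(200,20,240,240),2.5)
overlay('s33',[],'o29',(290,130,100,110),6)
overlay('s33',[((Rb,t+[0,0,.116]),cover,(0,0,255)),((Rb,t),tray,(0,255,0))],'o30',(290,130,100,110),6)
"
```

```text
time: 32.95
position: [0.5385, -0.0129, 0.4026]
tool_rot: [-0.518, 1.508, 0.511]
ft_force: [-0.2, 0.5, 0.8]
grip_width: 0.962
t 32.95 p [538.5 -12.9 402.6] psi 127.7 xax [ 0.002 -0.004 -1.   ] F [-0.22  0.48  0.78] T [ 0.12 -0.11  0.02] g 0.962 q [ 1.08  0.29 -1.28  1.7   0.29  1.36  1.98]
time: 33.45
position: [0.5853, 0.025, 0.4095]
tool_rot: [-0.518, 1.509, 0.518]
ft_force: [0.2, -0.1, 0.1]
grip_width: 1.0
t 33.45 p [585.3  25.  409.5] psi 127.91 xax [-0.001 -0.001 -1.   ] F [ 0.22 -0.07  0.14] T [ 0.13 -0.08 -0.02] g 1.0 q [ 0.86  0.41 -1.21  1.58  0.39  1.42  1.85]
```

View pics/o28.png

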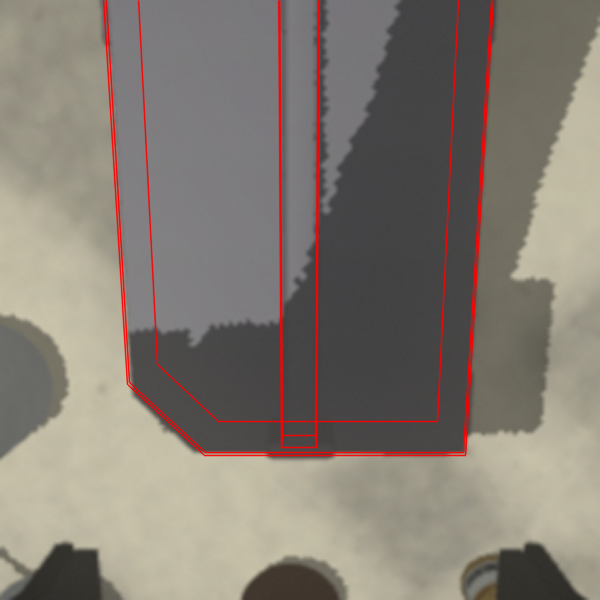

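View pics/o29.png

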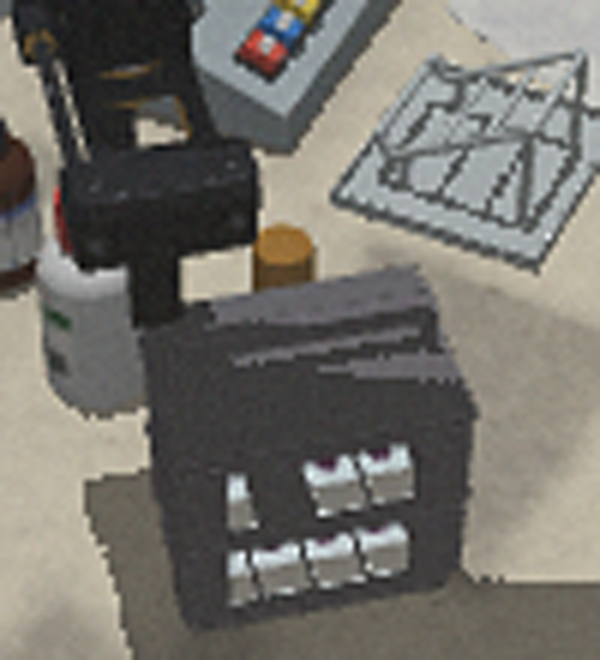

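View pics/o30.png

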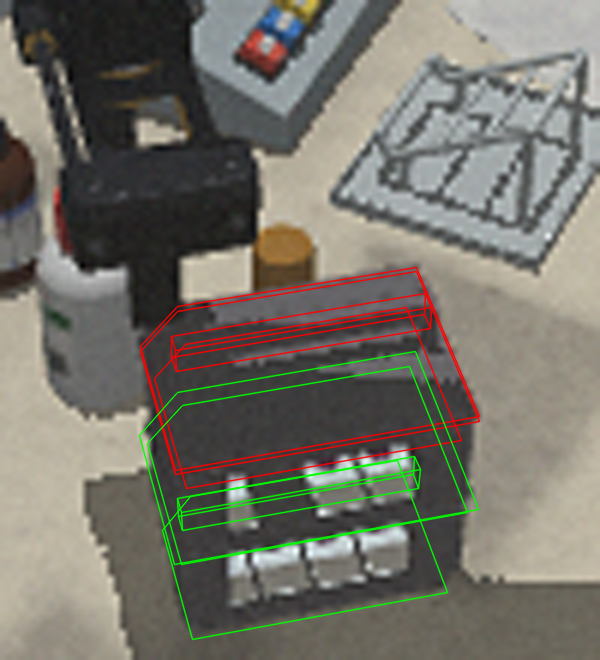

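```bash
python3 -m creep '[[-15,0,0,0,0,0,87],[0,0,0,0,0,0,87],[0,0,0,0,0,0,87]]'
python3 - <<'E'
from m import *
save('top','t34');a,b=load('top0')[0],load('t34')[0]; cv2.imwrite('pics/cmp2.png',np.hstack([a[110:300,170:480],b[110:300,170:480]])[:,:] )
E
```

```text
time: 33.85
position: [0.5857, 0.0255, 0.425]
tool_rot: [-0.518, 1.507, 0.518]
ft_force: [-0.4, -0.1, -0.9]
grip_width: 1.005
```

View pics/cmp2.png

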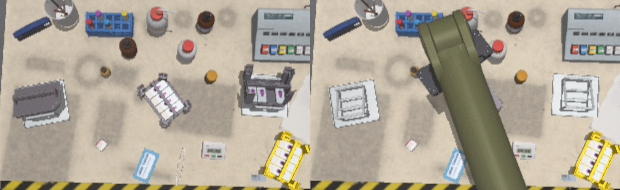

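Both stands are empty, at (355,105) and (575,95). The visible bystanders are where they were; the arm hides stain_a. The arm is clear, so I hand in.

```bash
python3 -c "
from bench import ctrl
print(ctrl.close_job())"
```

```text
the job is handed in; nothing more can be done
None
```

I stacked the slide tray on the grey bench tray and seated the cover on top, cut corner over cut corner, and handed the job in after about 34 s of the 72 s.

**First try with the tray:** it caught on the guide at its −y end and was pushed to about 2° in the grip, with a force of up to 14 N. I lifted it clear, levelled it and corrected a 2 mm sideways error, partly a camera offset of about 1.2 mm. On the second try it dropped in freely and made contact at the seated height. The cover went in at the first try. I released both with 12–15 N of support force, and neither dropped.

**Last checks:**
- **Slide tray:** a two-view fit put it within about 1 mm of the bench tray's centre, 57 mm above it, and turned the same way to 0.3°. Freeing its tilt in that fit gave a poorly constrained answer (up to 8°), which I set aside because the contact height and the close match of the cover above it point to a level tray.
- **Cover:** the wrist and scene pictures match a model of the seated cover, with its underside 116 mm above the bench, to within about a millimetre.
- **Bench and bystanders:** the final pictures show the bench tray upright and not visibly moved. The visible bystanders have not moved, but the arm hid the brown bottle (stain_a) in the last overhead picture.
- **Gripper:** it was open and clear of everything at hand-in.

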